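Gauge the contact gaps and clip the contactors

ROBOT

A 7-joint arm with a two-finger parallel gripper is mounted at the origin on the work surface. World frame = base frame: x ahead of the robot, y to its left, z up, the work surface at z = 0. Lengths are in mm, angles in rad, forces in N, time in s.
With the tool pointing down it reaches from about 400 to 875 mm from the base axis. Payload 4.4 kg.
Tool frame: the origin (TCP) lies at the very end of the fingers, on their centre line; the grasp point (between the pads) lies 19 mm behind it; x points along the fingers, y is the direction in which the jaws open and shut, and the axes are right-handed (so a half turn about x gives the same grasp; the last joint's range is limited). The gripper opens to 85 mm and grips with 20 to 120 N. Pads are 22 mm wide; open, the fingers measure 114 mm over their backs; the gripper's body (76 mm by 85 mm) begins 54 mm behind the grasp point. The pads swing forward as they close: fully open they stand 13 mm farther back than shut.
Start: joints at [1.258, 0.628, 0.038, 1.517, -0.027, 0.996, -0.02], TCP at [158.824, -630.312, 231.313] pointing down, gripper open.
Joint ranges: [-3.06, 3.06], [-0.37, 2.12], [-1.25, 1.32], [0.18, 2.47], [-1.1, 4.24], [0.23, 1.98], [-2.94, 2.94]. Speed limits (rad/s): [2.57, 2.57, 3.14, 3.14, 3.14, 3.14, 3.14].

INTERFACE

Orientations are given as a rotation vector (axis times angle).
In Python, from cell import env, vision gives the robot as it stands. The module is installed in compiled form; this text tells all that it offers.
- The arm moves only by the tool carry_out, never from a script. Its argument "increments" is a list of rows, each a list of 3 entries, a list of its own where there are three numbers: the closure in counts, from 0 (fully open) to 255 (shut), then the shift along the world's x, y, z in cm, then the turn, a rotation vector about the world's x, y, z in rad. In form: [[hand, [dx, dy, dz], [rx, ry, rz]], ...]. A call has 1 to 8 rows; each row shifts and turns the pose as measured when the row begins; what a row does not reach is not made up. A row lasts 1/12 s, in which the tool goes at most 41.7 mm and 7.16 degrees, less where a joint would pass 70% of its speed; a pose out of reach is approached as far as the arm can. A call is refused whole if a number of a shift passes 4.17 or a number of a turn 0.125, either way. A call with a gripper value outside its range is refused whole. The fingers move at their own pace and stop on an object; "squeeze" is the grip in N (left out, the last holds). Time passes only in rows, so rows that do not move let the fingers close. It gives the time, the measured TCP pose, the force and the opening at its end, in the units of the state.
- env.sense(): the state, without advancing time (a new reading comes with each control period).
- vision.camera(name): name is "scene" or "top" or "wrist"; returns a dict with "image" (400x640x3 uint8, red, green, blue), "depth" (400x640 float32, mm along the optical axis (not along the pixel's ray), 0 where there is no reading), "intrinsics" (3x3 intrinsics, pixels), "world_from_camera" (4x4, takes a point from camera to world coordinates). Camera axes: x right, y down, z forward; pixel columns grow to the right and rows downward; lengths in mm; the calibration is good to about 2 mm. A picture is of the moment at which its call begins.
- env.hand_in(): hands the job in, once; it reports no verdict.
The state is a dict: "clock": time; "q": joint angles; "qd": joint speeds; "tau": joint torques, N m; "tool_pos": TCP position; "ee_rot": TCP orientation; "wrist_force": force on the tool from outside, world axes, zero at the start; "torque": the same for the moment, N m; "width": finger opening in mm.
Only numpy, scipy, OpenCV 4.12 (cv2) and the standard library are available. Lean on these libraries where they do the work, as an engineer would, in place of code of your own. Each camera call takes 0.05 s, during which the arm holds its last target.

TASK

Working from left to right as the robot sees them, try the blade of the feeler gauge in the contact gap of each contactor, sliding it in from the front without forcing it or shoving the contactor out of its place: well in if it goes, or up against the jaws until it stops. Then clip one sprung clip on each contactor, well down over the tab's top edge: on its wide brass terminal tab if the blade went in, on its narrow steel earth tab if the gap was too tight. Clip any clip left over on the edge of the upright clip strip. Finish with the gauge standing upright on its rubber pad, and leave everything else on the bench where it is.

Things in the scene. Friction and masses are not known exactly. Their poses are not given: they have to be found in the camera images.
- contactor_a: left (most +y) contactor, 3 kg, standing on the table; None if absent. Black base 110 x 90 x 28 mm, origin under its centre, x away from the robot. Two copper jaws at the front, x -55 to -15 mm, z 40 to 80 mm, with an upright gap between, open to front and top. Behind them a grey coil block, x -8 to 16, up to z 72 mm (a stop for the blade), then two upright tabs at x 36 mm.
- gap_a (a joint): contactor a: gap between the copper jaws in m, 0.0025 to 0.0095, very stiff; noisy, so let the blade decide. In the contactor's frame the fixed jaw's face is at y = 0, the moving jaw's at y = gap, so aim at y = gap/2. Mouth at x -55 mm; its first 6 mm flare at 45 degrees on both sides, the rest is straight to x -15 mm. Jaw mid-height z 60 mm.
- terminal_a (a point): contactor a: middle of the top edge of the terminal tab, the wide brass tab at the rear left (+y): 30 mm wide in x, 5 mm thick in y; 47 mm stand clear above the base. Axes as the contactor's.
- earth_a (a point): contactor a: middle of the top edge of the earth tab, the narrow steel tab at the rear right (-y), 56 mm from the terminal tab: 16 mm wide in x, 5 mm thick in y, same height. Axes as the contactor's.
- contactor_b: middle contactor, 3 kg, standing on the table; None if absent. Black base 110 x 90 x 28 mm, origin under its centre, x away from the robot. Two copper jaws at the front, x -55 to -15 mm, z 40 to 80 mm, with an upright gap between, open to front and top. Behind them a grey coil block, x -8 to 16, up to z 72 mm (a stop for the blade), then two upright tabs at x 36 mm.
- gap_b (a joint): contactor b: gap between the copper jaws in m, 0.0025 to 0.0095, very stiff; noisy, so let the blade decide. In the contactor's frame the fixed jaw's face is at y = 0, the moving jaw's at y = gap, so aim at y = gap/2. Mouth at x -55 mm; its first 6 mm flare at 45 degrees on both sides, the rest is straight to x -15 mm. Jaw mid-height z 60 mm.
- terminal_b (a point): contactor b: middle of the top edge of the terminal tab, the wide brass tab at the rear left (+y): 30 mm wide in x, 5 mm thick in y; 47 mm stand clear above the base. Axes as the contactor's.
- earth_b (a point): contactor b: middle of the top edge of the earth tab, the narrow steel tab at the rear right (-y), 56 mm from the terminal tab: 16 mm wide in x, 5 mm thick in y, same height. Axes as the contactor's.
- contactor_c: right (most -y) contactor, 3 kg, standing on the table; None if absent. Black base 110 x 90 x 28 mm, origin under its centre, x away from the robot. Two copper jaws at the front, x -55 to -15 mm, z 40 to 80 mm, with an upright gap between, open to front and top. Behind them a grey coil block, x -8 to 16, up to z 72 mm (a stop for the blade), then two upright tabs at x 36 mm.
- gap_c (a joint): contactor c: gap between the copper jaws in m, 0.0025 to 0.0095, very stiff; noisy, so let the blade decide. In the contactor's frame the fixed jaw's face is at y = 0, the moving jaw's at y = gap, so aim at y = gap/2. Mouth at x -55 mm; its first 6 mm flare at 45 degrees on both sides, the rest is straight to x -15 mm. Jaw mid-height z 60 mm.
- terminal_c (a point): contactor c: middle of the top edge of the terminal tab, the wide brass tab at the rear left (+y): 30 mm wide in x, 5 mm thick in y; 47 mm stand clear above the base. Axes as the contactor's.
- earth_c (a point): contactor c: middle of the top edge of the earth tab, the narrow steel tab at the rear right (-y), 56 mm from the terminal tab: 16 mm wide in x, 5 mm thick in y, same height. Axes as the contactor's.
- gauge_mid (a point): feeler gauge, loose, 0.2 kg: grey foot 60 x 44 x 8 mm, upright handle plate 34 mm long (x), 12 mm thick (y), its top 92 mm above the foot's underside; the blade sticks out along +x. This point is the handle's centre, 46 mm above the foot's underside. Grip the top 30 mm of the handle across its 12 mm.
- gauge: the same gauge, origin under the centre of its foot, z up
- blade_tip (a point): centre of the blade's square end, 82 mm ahead (+x) of the handle's centre and 40 mm above the foot's underside. The steel blade is 6 mm thick (y), 22 mm high, and 65 mm of it stand clear of the handle
- pad_mid (a point): centre of the top of the square black rubber pad, 110 x 110 x 3 mm, on which the gauge is kept
- clip_1_mid (a point): sprung clip, 30 mm wide (x), 76 mm tall, 0.09 kg, standing on its jaws; this point is its hinge pin (along x), 38 mm above the jaw tips. Two black handles, 42 to 75 mm above the tips, splay to 43 mm across y; squeezed (12 N) to a stop they are 28 mm over the outsides, jaws open 15 mm at the tips. Closed: 2 mm. Axes belong to one half, which leans 0.2 rad about x when squeezed.
- clip_2_mid (a point): sprung clip, 30 mm wide (x), 76 mm tall, 0.09 kg, standing on its jaws; this point is its hinge pin (along x), 38 mm above the jaw tips. Same as clip 1.
- clip_3_mid (a point): sprung clip, 30 mm wide (x), 76 mm tall, 0.09 kg, standing on its jaws; this point is its hinge pin (along x), 38 mm above the jaw tips. Same as clip 1.
- strip_top (a point): clip strip, fixed: middle of the top edge of an upright steel plate, 70 mm long (x), 5 mm thick (y), top 60 mm above the table, on a low base 70 x 40 x 10 mm
- jar: small glass jar, 44 mm across, 55 mm high, to be left alone
- spool: grey spool, 48 mm across, 36 mm high, to be left alone
- meter: grey hand-held meter 150 x 75 x 30 mm lying on the table, to be left alone

How it is judged:
By the outcome, as a careful person would: the job done as asked, in the order asked, and still so for the second after the job is handed in, with the robot touching nothing.
Of contactor_a, contactor_b, contactor_c only 2 to 3 are there at a start; the rules pass over those that are not, and their reading is None.
At some moment in a run one of gauge may be knocked a few centimetres aside while the robot is not near it.
It also fails if it takes over 210 s, if anything falls off the work surface, if the arm or the gripper's body presses on something with over 40 N, if the wrist force passes 120 N, or if a joint passes its speed limit or range.

## Working session

There is one attempt and no reset: what is moved stays moved. The work goes in short steps, Python scripts to look and compute and a tool call to move; the robot and the scene stay as the last step left them, time stands still between calls to the robot, and variables do not carry over. Pictures are saved under pics/ and viewed, and the job is handed in when it is done.

Besides the shell and the picture viewer there is one more tool, called after "Call:" in YAML: its name, and indented under it one key for each argument. carry_out: Moves the arm, as the interface text tells. Its arguments: {"type":"object","properties":{"increments":{"type":"array","items":{"type":"array"}},"squeeze":{"type":"number"}},"required":["increments"]}

```bash
mkdir -p pics; ls
cat > h.py <<'E'
import numpy as np, cv2
from cell import env, vision
def snap(n,tag):
    c=vision.camera(n); cv2.imwrite(f'pics/{tag}.png',c['image'][:,:,::-1]); np.savez(f'pics/{tag}.npz',**c); return c
def pts(c):
    d=c['depth'];K=c['intrinsics'];T=c['world_from_camera']
    v,u=np.indices(d.shape); P=np.stack([(u-K[0,2])*d/K[0,0],(v-K[1,2])*d/K[1,1],d],-1)
    W=P@T[:3,:3].T+T[:3,3]; W[d<=0]=np.nan; return W
def load(tag): return dict(np.load(f'pics/{tag}.npz'))
def ray(c,u,v,z):
    K=c['intrinsics'];T=c['world_from_camera']
    r=T[:3,:3]@np.array([(u-K[0,2])/K[0,0],(v-K[1,2])/K[1,1],1]); o=T[:3,3]
    return o+r*(z-o[2])/r[2]
E
python3 - <<'E'
from h import *
print(env.sense())
for n in ['scene','top','wrist']:
    c=snap(n,n+'0'); print(n,c['intrinsics'].tolist(),c['world_from_camera'].round(3).tolist())
E
```

```text
pics
{'clock': 0.0, 'q': array([ 1.25818184,  0.62935141,  0.03845261,  1.51839468, -0.02702629,
        0.99633534, -0.02001156]), 'qd': array([-1.25627508e-04,  5.54275820e-05, -1.38892975e-03,  1.55936871e-03,
       -2.83418356e-05, -1.62680846e-03, -3.40233530e-04]), 'tau': array([-9.10764065e-04, -5.63410950e+01,  1.22603673e+00, -1.93451214e+01,
        1.10788512e-02,  1.06157022e-02,  3.03111605e-06]), 'tool_pos': array([ 158.67430619, -629.6610115 ,  230.37735747]), 'ee_rot': array([ 2.09076934,  0.26138864, -2.09130424]), 'wrist_force': array([0.45634396, 0.74952627, 0.39545785]), 'torque': array([-0.00518313, -0.01865121,  0.00274487]), 'width': 85.70442213749362}
scene [[387.2578973882438, 0.0, 322.0061823983084], [0.0, 387.2578973882438, 197.3431471611767], [0.0, 0.0, 1.0]] [[0.502, 0.703, -0.504, 1055.81], [0.865, -0.418, 0.278, -281.708], [-0.015, -0.576, -0.818, 905.141], [0.0, 0.0, 0.0, 1.0]]
top [[471.37658200536055, 0.0, 317.61613670616595], [0.0, 471.37658200536055, 205.20891085973062], [0.0, 0.0, 1.0]] [[0.025, -0.99, 0.138, 408.703], [-1.0, -0.026, -0.003, -7.987], [0.007, -0.138, -0.99, 1168.612], [0.0, 0.0, 0.0, 1.0]]
wrist [[324.03717613859465, 0.0, 326.95243674239885], [0.0, 324.03717613859465, 203.15024621551376], [0.0, 0.0, 1.0]] [[0.244, -0.936, -0.255, 222.772], [-0.97, -0.236, -0.063, -612.155], [-0.001, 0.262, -0.965, 373.359], [0.0, 0.0, 0.0, 1.0]]
```

View pics/scene0.png

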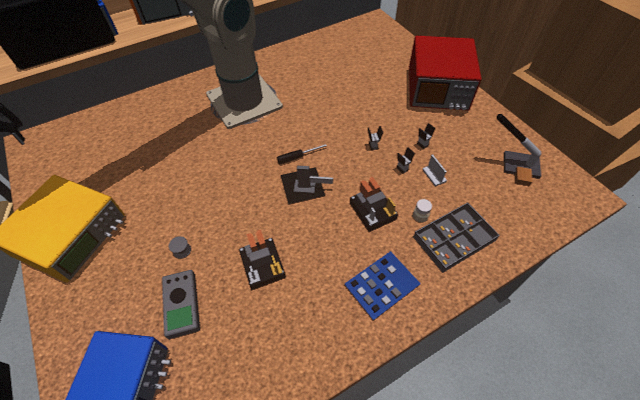

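View pics/top0.png

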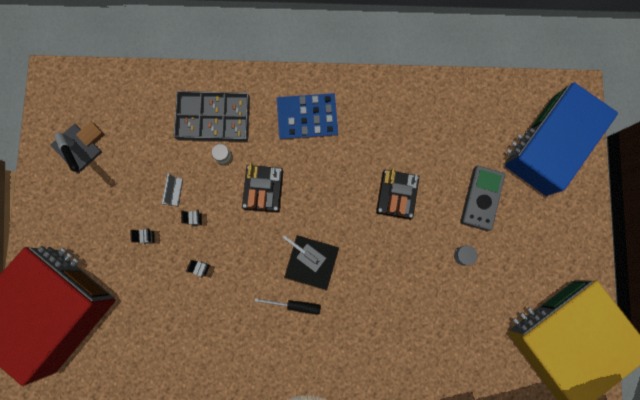

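View pics/wrist0.png

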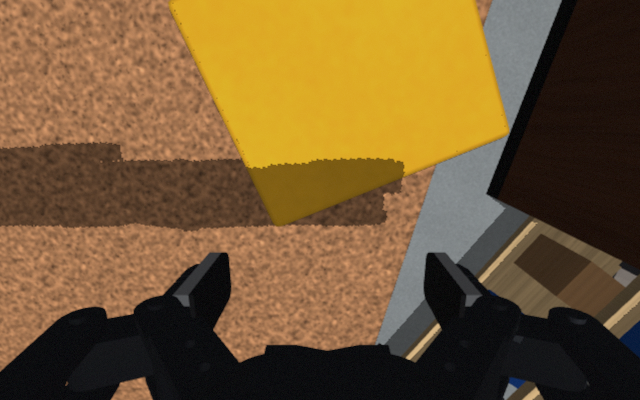

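Run:
```python
from h import *
for n,uv in [('top0',[(312,262),(262,188),(398,193),(316,258),(484,198),(466,256),(143,236),(192,218),(198,268),(172,190),(221,154),(580,340),(30,330)]),('scene0',[(305,185),(373,205),(262,262),(178,245),(180,300)])]:
    c=load(n);W=pts(c)
    for u,v in uv: print(n,u,v,W[v,u].round(0))
c=load('wrist0');W=pts(c);print(W[200,320],W[100,100])
```

```text
top0 312 262 [430.  -2.  11.]
top0 262 188 [599. 121.  71.]
top0 398 193 [ 596. -201.   70.]
top0 316 258 [438. -11.  95.]
top0 484 198 [ 595. -416.   37.]
top0 466 256 [ 453. -370.   36.]
top0 143 236 [481. 404.  38.]
top0 192 218 [527. 289.  40.]
top0 198 268 [409. 267.  44.]
top0 172 190 [598. 349.  19.]
top0 221 154 [683. 225.  55.]
top0 580 340 [ 272. -602.   94.]
top0 30 330 [270. 592. 137.]
scene0 305 185 [450.  -2.  23.]
scene0 373 205 [626. 108.  62.]
scene0 262 262 [ 619. -211.   47.]
scene0 178 245 [ 462. -375.   37.]
scene0 180 300 [ 603. -417.   34.]
[ 151.51383282 -623.38196644   98.60004584] [ 177.27762476 -365.87941308    0.39125206]
```

Run:
```python
from h import *
from scipy.spatial.transform import Rotation as R
s=env.sense();print(R.from_rotvec(s['ee_rot']).as_matrix().round(2).tolist())
c=load('top0');im=c['image'][:,:,::-1]
cv2.imwrite('pics/t0a.png',cv2.resize(im[130:330,120:320],None,fx=3,fy=3,interpolation=cv2.INTER_CUBIC))
cv2.imwrite('pics/t0b.png',cv2.resize(im[150:290,250:450],None,fx=4,fy=4,interpolation=cv2.INTER_CUBIC))
```

```text
[[-0.0, 0.24, -0.97], [0.0, -0.97, -0.24], [-1.0, -0.0, 0.0]]
```

View pics/t0a.png

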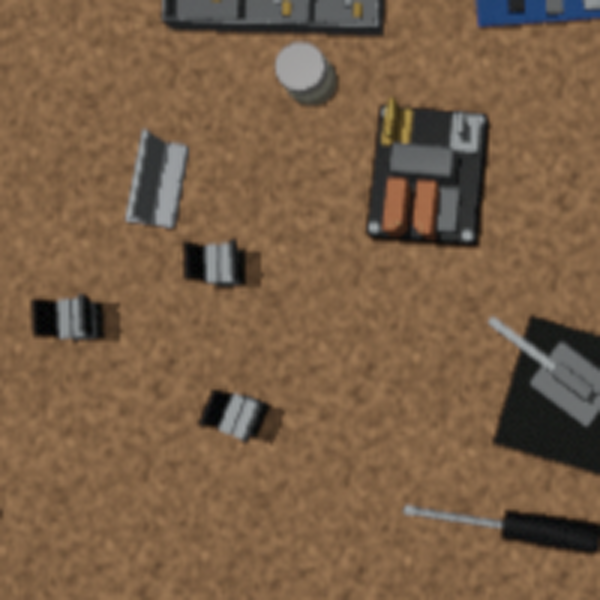

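View pics/t0b.png

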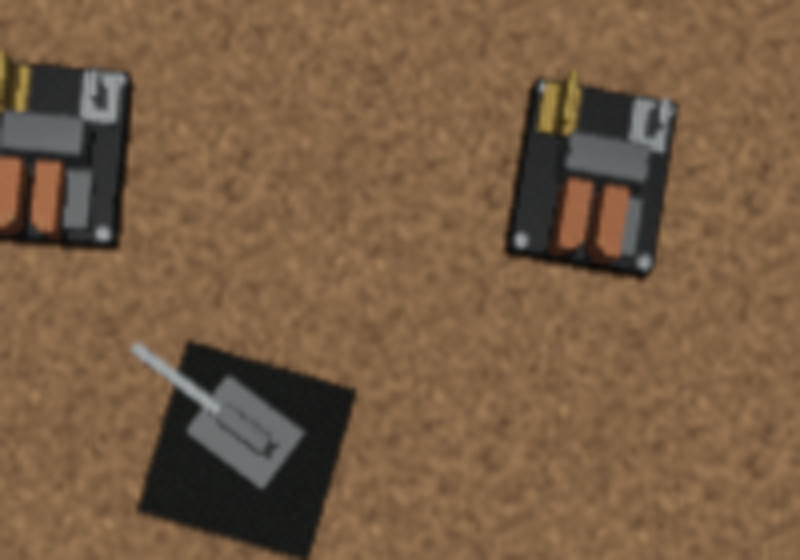

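Run:
```python
from h import *
c=load('top0')
def q(x,y,z,o,f): return ray(c,o[0]+(x+.5)/f-.5,o[1]+(y+.5)/f-.5,z).round(1)
b=((250,150),4)
h=q(248,430,92,*b);t=q(136,347,51,*b);print('handle',h,'tip',t,np.degrees(np.arctan2(*(t-h)[[1,0]])))
print('foot',[q(x,y,8,*b) for x,y in[(230,376),(305,433),(264,489),(188,432)]])
print('pad',[q(x,y,3,*b) for x,y in[(190,343),(355,390),(307,556),(139,511)]])
print('B base',[q(x,y,28,*b) for x,y in[(537,78),(677,100),(650,276),(508,254)]])
a=((120,130),3)
print('A base',[q(x,y,28,*a) for x,y in[(380,103),(488,112),(477,243),(369,238)]])
```

```text
handle [439.7  -0.9  92. ] tip [488.1  67.1  51. ] 54.55808108183991
foot [array([474.8,  11.6,   8. ]), array([441.1, -35.3,   8. ]), array([406.6, -11. ,   8. ]), array([439.9,  36.3,   8. ])]
pad [array([494.8,  37. ,   3. ]), array([468.4, -65.6,   3. ]), array([366.8, -38.3,   3. ]), array([391.3,  64.9,   3. ])]
B base [array([ 662.2, -173.2,   28. ]), array([ 650.7, -259.8,   28. ]), array([ 540.9, -242.8,   28. ]), array([ 552.2, -156.1,   28. ])]
A base [array([666.1, 166.9,  28. ]), array([660.9,  77.8,  28. ]), array([552.1,  82.9,  28. ]), array([553.9, 170.7,  28. ])]
```

Call:
carry_out:
  increments:
    - [0, [2.0, 3.6, 0.6], [0, 0, 0.04]]
    - [0, [2.0, 3.6, 0.6], [0, 0, 0.04]]
    - [0, [2.0, 3.6, 0.6], [0, 0, 0.04]]
    - [0, [2.0, 3.6, 0.6], [0, 0, 0.04]]
    - [0, [2.0, 3.6, 0.6], [0, 0, 0.04]]
    - [0, [2.0, 3.6, 0.6], [0, 0, 0.04]]
    - [0, [2.0, 3.6, 0.6], [0, 0, 0.04]]
    - [0, [2.0, 3.6, 0.6], [0, 0, 0.04]]
  squeeze: 30

```text
clock: 0.82
tool_pos: [309.2, -342.5, 274.0]
ee_rot: [1.894, 0.552, -1.911]
wrist_force: [0.7, 0.6, -0.6]
width: 85.5
```

Call:
carry_out:
  increments:
    - [0, [1.3, 4.0, 0], [0, 0, 0.04]]
    - [0, [1.3, 4.0, 0], [0, 0, 0.04]]
    - [0, [1.3, 4.0, 0], [0, 0, 0.04]]
    - [0, [1.3, 4.0, 0], [0, 0, 0.04]]
    - [0, [1.3, 4.0, 0], [0, 0, 0.04]]
    - [0, [1.3, 4.0, 0], [0, 0, 0.04]]
    - [0, [1.3, 4.0, 0], [0, 0, 0.04]]
    - [0, [1.3, 4.0, 0], [0, 0, 0.04]]

```text
clock: 1.48
tool_pos: [411.0, -25.3, 276.2]
ee_rot: [1.679, 0.806, -1.686]
wrist_force: [0.6, -0.6, -0.2]
width: 85.4
```

```bash
cat >> h.py <<'E'
from scipy.spatial.transform import Rotation as R
def st():
    s=env.sense(); M=R.from_rotvec(s['ee_rot']).as_matrix()
    print('t',round(s['clock'],2),'tcp',s['tool_pos'].round(1),'yaw_y',round(float(np.degrees(np.arctan2(M[1,1],M[0,1]))),2),'toolx',M[:,0].round(3),'toolyz',M[2,1].round(3),'F',s['wrist_force'].round(1),'w',round(s['width'],1),'q',s['q'].round(2))
    return s
E
python3 - <<'E'
from h import *
st();snap('wrist','w1')
E
```

```text
t 1.48 tcp [411.  -25.3 276.2] yaw_y -38.48 toolx [-0.001 -0.007 -1.   ] toolyz 0.004 F [ 0.6 -0.6 -0.2] w 85.4 q [ 0.25  0.24 -0.33  2.07  0.11  0.85 -0.81]
```

View pics/w1.png

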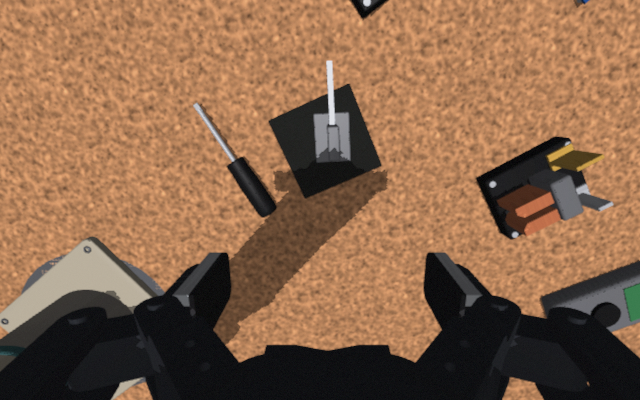

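```bash
cat >> h.py <<'E'
def boxfit(P):
    """min-area rect of xy points -> centre, (len,wid), yaw of long side deg"""
    r=cv2.minAreaRect(P[:,:2].astype(np.float32)); b=cv2.boxPoints(r); e1=b[1]-b[0];e2=b[2]-b[1]
    l1,l2=np.hypot(*e1),np.hypot(*e2); e=e1 if l1>l2 else e2
    return np.round(r[0],1),np.round([max(l1,l2),min(l1,l2)],1),round(float(np.degrees(np.arctan(e[1]/e[0]))),1)
def near(W,x,y,r,z0,z1):
    m=(np.hypot(W[...,0]-x,W[...,1]-y)<r)&(W[...,2]>z0)&(W[...,2]<z1); return m
E
python3 - <<'E'
from h import *
c=load('w1');W=pts(c)
m=near(W,440,0,80,80,105);print(m.sum(),boxfit(W[m]),np.median(W[m][:,2]))
m=near(W,440,0,110,44,60);print(m.sum(),boxfit(W[m]),np.median(W[m][:,2]))
m=near(W,440,0,110,5,15);print(m.sum(),boxfit(W[m]),np.median(W[m][:,2]))
m=near(W,440,0,110,-20,1);print(np.median(W[m][:,2]))
c=load('top0');W=pts(c)
m=near(W,440,0,80,85,105);print(m.sum(),boxfit(W[m]),np.median(W[m][:,2]))
m=near(W,440,0,110,44,60);print(m.sum(),boxfit(W[m]),np.median(W[m][:,2]))
m=near(W,440,0,110,6,15);print(m.sum(),boxfit(W[m]),np.median(W[m][:,2]))
E
```

```text
416 (array([439.7,   2.1]), array([33.4, 11.9], dtype=float32), 54.1) 95.21162082829147
370 (array([468.1,  41.7]), array([65.1,  9.7], dtype=float32), 54.3) 54.33919338298446
1383 (array([407.4,   3.5]), array([152.5, 102.6], dtype=float32), -9.6) 11.278076616954593
0.17551377975485138
80 (array([440.4,   2.1]), array([33.1, 11.8], dtype=float32), 54.7) 94.53088918692981
68 (array([469.5,  42.8]), array([60.8,  5.7], dtype=float32), 54.8) 54.78827242041109
508 (array([433.8,   5.7]), array([198.8, 168.3], dtype=float32), 23.2) 9.808391674966629
```

Call:
carry_out:
  increments:
    - [0, [0.7, 0.7, -2.0], [0, 0, 0.013]]
    - [0, [0.7, 0.7, -2.0], [0, 0, 0.013]]
    - [0, [0.7, 0.7, -2.0], [0, 0, 0.013]]
    - [0, [0.7, 0.6, -2.0], [0, 0, 0.013]]
    - [0, [0, 0, -2.0], [0, 0, 0]]
    - [0, [0, 0, -1.5], [0, 0, 0]]
    - [0, [0, 0, 0], [0, 0, 0]]

```text
clock: 2.12
tool_pos: [445.9, 18.4, 158.6]
ee_rot: [1.638, 0.866, -1.619]
wrist_force: [-1.1, 0.0, -0.2]
width: 85.3
```

Run:
```python
from h import *
st()
```

```text
t 2.12 tcp [445.9  18.4 158.6] yaw_y -33.84 toolx [ 0.011  0.002 -1.   ] toolyz 0.008 F [-1.1  0.  -0.2] w 85.3 q [ 0.11  0.47 -0.29  2.14  0.25  0.55 -0.96]
```

Call:
carry_out:
  increments:
    - [0, [-0.3, -0.8, -1.5], [0, 0.01, -0.015]]
    - [0, [-0.3, -0.8, -1.0], [0, 0, -0.015]]
    - [0, [0, 0, 0], [0, 0, 0]]
    - [0, [0, 0, 0], [0, 0, 0]]

```text
clock: 2.45
tool_pos: [440.3, 1.6, 134.0]
ee_rot: [1.652, 0.849, -1.649]
wrist_force: [0.5, -0.1, 0.6]
width: 85.4
```

Run:
```python
from h import *
st();snap('wrist','w2');c=load('w2');W=pts(c)
m=near(W,440,0,80,80,105);print(m.sum(),boxfit(W[m]),np.median(W[m][:,2]))
```

```text
t 2.45 tcp [440.3   1.6 134. ] yaw_y -35.61 toolx [ 0.001  0.002 -1.   ] toolyz -0.0 F [ 0.5 -0.1  0.6] w 85.4 q [ 0.12  0.51 -0.26  2.17  0.27  0.49 -0.97]
1158 (array([440. ,   2.1]), array([33.9, 12. ], dtype=float32), 54.7) 95.09737711949816
```

View pics/w2.png

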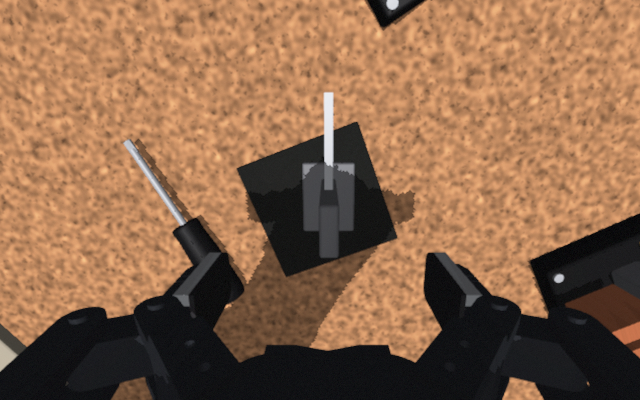

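Call:
carry_out:
  increments:
    - [0, [0, 0, -2.0], [0, 0, 0]]
    - [0, [0, 0, -2.0], [0, 0, 0]]
    - [0, [0, 0, -2.0], [0, 0, 0]]
    - [0, [0, 0, -1.0], [0, 0, 0]]
    - [0, [0, 0, -0.4], [0, 0, 0]]
    - [0, [0, 0, 0], [0, 0, 0]]

```text
clock: 3.0
tool_pos: [447.8, 3.5, 64.2]
ee_rot: [1.664, 0.844, -1.632]
wrist_force: [0.2, 0.3, 0.6]
width: 85.7
```

Run:
```python
from h import *
st()
```

```text
t 3.0 tcp [447.8   3.5  64.2] yaw_y -35.51 toolx [ 0.018  0.004 -1.   ] toolyz 0.013 F [0.2 0.3 0.6] w 85.7 q [ 0.04  0.65 -0.16  2.22  0.36  0.28 -1.05]
```

Call:
carry_out:
  increments:
    - [0, [-0.7, -0.15, -0.3], [0, 0.018, 0]]
    - [0, [0, 0, 0], [0, 0, 0]]
    - [0, [0, 0, 0], [0, 0, 0]]

```text
clock: 3.25
tool_pos: [442.0, 2.5, 63.2]
ee_rot: [1.653, 0.853, -1.646]
wrist_force: [0.4, -0.7, 0.1]
width: 85.7
```

Run:
```python
from h import *
st()
```

```text
t 3.25 tcp [442.    2.5  63.2] yaw_y -35.46 toolx [ 0.002  0.004 -1.   ] toolyz -0.001 F [ 0.4 -0.7  0.1] w 85.7 q [ 0.05  0.65 -0.17  2.22  0.35  0.29 -1.04]
```

Call:
carry_out:
  increments:
    - [255, [0, 0, 0], [0, 0, 0]]
    - [255, [0, 0, 0], [0, 0, 0]]
    - [255, [0, 0, 0], [0, 0, 0]]
    - [255, [0, 0, 0], [0, 0, 0]]
    - [255, [0, 0, 0], [0, 0, 0]]
    - [255, [0, 0, 0], [0, 0, 0]]
    - [255, [0, 0, 0], [0, 0, 0]]
    - [255, [0, 0, 0], [0, 0, 0]]
  squeeze: 60

```text
clock: 3.92
tool_pos: [443.2, 2.2, 65.2]
ee_rot: [1.656, 0.85, -1.643]
wrist_force: [-0.2, 0.1, 0.9]
width: 10.9
```

Run:
```python
from h import *
st();c=snap('wrist','w3');W=pts(c)
m=near(W,440,0,80,80,105);print(m.sum(),boxfit(W[m]),np.median(W[m][:,2]))
```

```text
t 3.92 tcp [443.2   2.2  65.2] yaw_y -35.51 toolx [ 0.006  0.004 -1.   ] toolyz 0.002 F [-0.2  0.1  0.9] w 10.9 q [ 0.05  0.65 -0.17  2.22  0.35  0.29 -1.04]
4620 (array([440.7,   6.3]), array([37.7, 34.1], dtype=float32), 26.3) 95.20421457932916
```

View pics/w3.png

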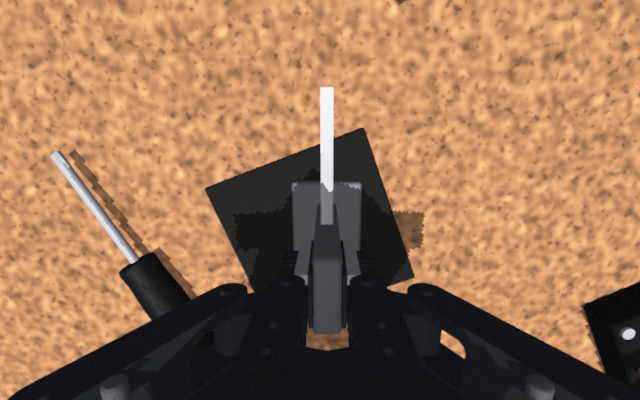

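Call:
carry_out:
  increments:
    - [255, [0, 0, 1.0], [0, 0, 0]]
    - [255, [0, 0, 2.0], [0, 0, 0]]
    - [255, [0, 1.0, 3.0], [0, 0, 0]]
    - [255, [0, 2.0, 3.0], [0, 0, -0.1]]
    - [255, [0, 2.0, 3.0], [0, 0, -0.1]]
    - [255, [0, 2.0, 2.0], [0, 0, -0.1]]
    - [255, [0, 2.0, 0], [0, 0, -0.1]]
    - [255, [0, 1.0, 0], [0, 0, -0.1]]

```text
clock: 4.63
tool_pos: [437.7, 102.7, 209.1]
ee_rot: [1.992, 0.439, -1.993]
wrist_force: [-0.1, 0.1, -2.5]
width: 10.7
```

Call:
carry_out:
  increments:
    - [255, [0, 1.0, 0], [0, 0, -0.1]]
    - [255, [0, 0.5, 0], [0, 0, -0.1]]
    - [255, [0, 0, 0], [0, 0, -0.1]]
    - [255, [0, 0, 0], [0, 0, -0.1]]
    - [255, [0, 0, 0], [0, 0, 0]]
    - [255, [0, 0, 0], [0, 0, 0]]

```text
clock: 5.13
tool_pos: [435.0, 122.7, 208.8]
ee_rot: [-2.221, -0.024, 2.22]
wrist_force: [0.7, 0.4, -1.9]
width: 10.9
```

Run:
```python
from h import *
st();c=snap('wrist','w4');snap('scene','s4');snap('top','t4')
```

```text
t 5.13 tcp [435.  122.7 208.8] yaw_y -89.45 toolx [ 0.     0.012 -1.   ] toolyz -0.012 F [ 0.7  0.4 -1.9] w 10.9 q [-0.28  0.38 -0.07  2.07  0.02  0.68 -1.92]
```

View pics/w4.png

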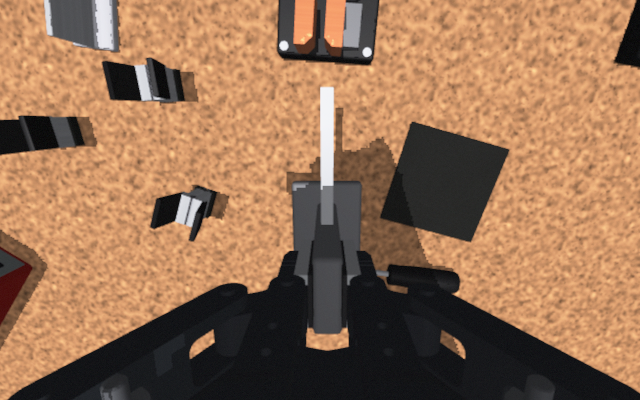

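View pics/t4.png

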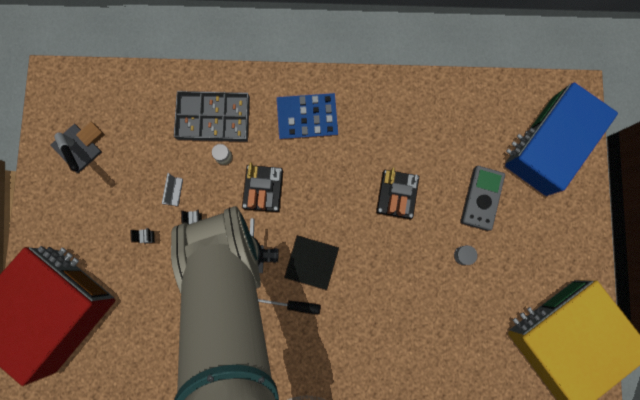

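Call:
carry_out:
  increments:
    - [255, [2.0, 0.2, 1.5], [0.005, 0, -0.02]]
    - [255, [2.0, 0.2, 1.5], [0.005, 0, -0.02]]
    - [255, [2.0, 0, 1.0], [0, 0, -0.01]]
    - [255, [0, 0, 0], [0, 0, 0]]
    - [255, [0, 0, 0], [0, 0, 0]]

```text
clock: 5.7
tool_pos: [494.9, 124.4, 249.4]
ee_rot: [-2.186, 0.019, 2.197]
wrist_force: [-0.8, 0.5, -3.0]
width: 11.0
```

Run:
```python
from h import *
st();c=snap('wrist','w5')
cv2.imwrite('pics/w5z.png',cv2.resize(c['image'][0:150,240:440,::-1],None,fx=4,fy=4,interpolation=cv2.INTER_CUBIC))
```

```text
t 5.7 tcp [494.9 124.4 249.4] yaw_y -92.19 toolx [-0.005  0.021 -1.   ] toolyz -0.021 F [-0.8  0.5 -3. ] w 11.0 q [-0.25  0.41 -0.06  1.88  0.    0.85 -1.91]
```

View pics/w5z.png

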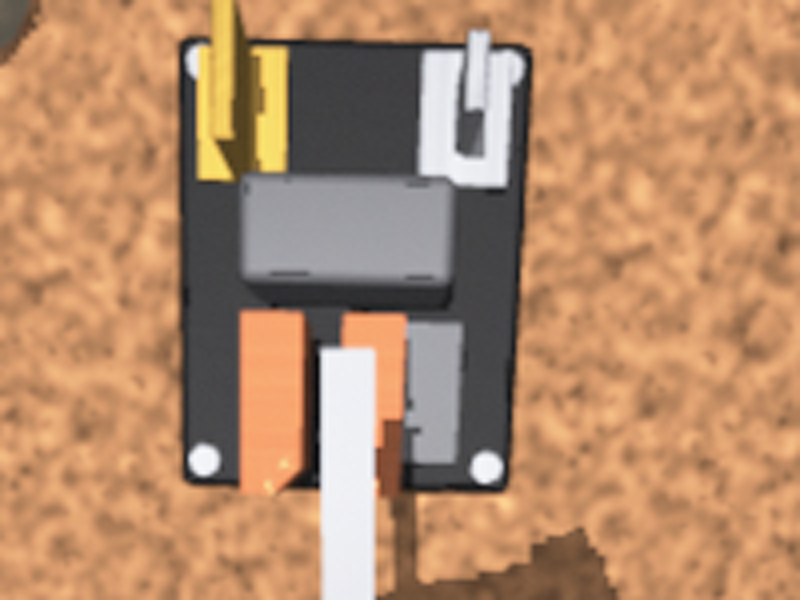

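```bash
cat >> h.py <<'E'
def contactor(c,x,y):
    W=pts(c); hsv=cv2.cvtColor(c['image'],cv2.COLOR_RGB2HSV)
    m=near(W,x,y,85,22,34); b=boxfit(W[m]); print('base',m.sum(),b,np.median(W[m][:,2]))
    yaw=b[2]; 
    if yaw>45: yaw-=180 if yaw>135 else 0
    return W,hsv,b
def local(W,cx,cy,yaw):
    a=np.radians(yaw); d=W-np.array([cx,cy,0]); 
    return np.stack([d[...,0]*np.cos(a)+d[...,1]*np.sin(a),-d[...,0]*np.sin(a)+d[...,1]*np.cos(a),W[...,2]],-1)
E
python3 - <<'E'
from h import *
c=load('w5');W,hsv,b=contactor(c,608,125)
L=local(W,*b[0],b[2])
m=near(W,608,125,70,76,84)&(hsv[...,1]>100)
for nm,mm in [('jaws',m&(L[...,0]<-10)),]:
    P=L[mm]
    for s in (1,-1):
        Q=P[(P[:,1]*s>-0) if s>0 else (P[:,1]<3)]
    y=np.sort(P[:,1]); print(len(y),np.histogram(P[:,1],bins=np.arange(-24,30,2)))
    straight=P[(P[:,0]>-48)]; print(straight[:,0].min(),straight[:,0].max(), P[:,0].min())
    yy=straight[:,1]; g=np.sort(yy); i=np.argmax(np.diff(g)); print('gap edges',g[i],g[i+1],g[0],g[-1])
m=near(W,608,125,70,66,77); P=L[m&(L[...,0]>-12)&(L[...,0]<20)];print('coil',P.min(0),P.max(0))
m=near(W,608,125,90,68,80); 
P=L[m&(L[...,0]>20)];
for s in (1,-1):
    Q=P[P[:,1]*s>0]; print('tab',Q.min(0),Q.max(0),len(Q))
# blade tip
a=near(W,550,125,90,160,240)&(W[...,0]>500);print(W[a].min(0),W[a].max(0))
T=W[a]; print(boxfit(T))
E
```

```text
base 5262 (array([607.2, 126.6]), array([110.4,  90.2], dtype=float32), -3.5) 28.49032138018501
1030 (array([  0,   0,   0,   0,   0,  96, 103,  88,  16,  16,  16,  23,   0,
         0,   0,   0,  45,  83,  87,  95, 120, 104,  92,  46,   0,   0]), array([-24, -22, -20, -18, -16, -14, -12, -10,  -8,  -6,  -4,  -2,   0,
         2,   4,   6,   8,  10,  12,  14,  16,  18,  20,  22,  24,  26,
        28]))
-47.67427418596025 -14.9419398722288 -54.914785368725816
gap edges -0.0200356767757488 9.149890221147079 -13.911883481443944 22.761301417598503
coil [ -8.27691903 -25.02375768  66.13947411] [16.2033478  24.59125283 74.45068968]
tab [20.78711171 25.14820517 68.09948424] [49.81764134 30.44503842 77.42902892] 256
tab [ 27.78345759 -30.60464379  68.93880335] [ 43.30232662 -25.59917391  77.28068985] 131
[500.00339874 105.57117343 188.48342463] [573.17661911 149.26448567 239.95689064]
(array([536.6, 127.4]), array([73.2, 43.7], dtype=float32), -0.1)
```

```bash
cat >> h.py <<'E'
def blade(c,tcp,dz=-11.5,yaw=None):
    """blade top points: z about tcp z + dz; returns tip and yaw"""
    W=pts(c); m=near(W,tcp[0],tcp[1],130,tcp[2]+dz-5,tcp[2]+dz+5)
    d=np.hypot(W[...,0]-tcp[0],W[...,1]-tcp[1]); m&=(d>25)
    hsv=cv2.cvtColor(c['image'],cv2.COLOR_RGB2HSV); m&=(hsv[...,1]<70)&(hsv[...,2]>100)
    n,lab,stt,_=cv2.connectedComponentsWithStats(m.astype(np.uint8)); k=1+np.argmax(stt[1:,4]); P=W[lab==k]
    b=boxfit(P); vx=np.linalg.svd(P[:,:2]-P[:,:2].mean(0),full_matrices=False)[2][0]; vx=vx*np.sign(vx[0])
    mu=P[:,:2].mean(0); t=(P[:,:2]-mu)@vx; tip=mu+vx*t.max()
    print('blade n',len(P),b,'yaw',np.degrees(np.arctan2(vx[1],vx[0])).round(2),'tip',tip.round(1),'z',np.median(P[:,2]).round(1))
    return tip
E
python3 - <<'E'
from h import *
for t,p in [('w5',(494.9,124.4,249.4)),('w4',(435,122.7,208.8))]:
    blade(load(t),p)
E
```

```text
blade n 1475 (array([546.5, 124.8]), array([53.3,  5.9], dtype=float32), -2.0) yaw -2.11 tip [573.1 123.7] z 237.8
blade n 1483 (array([486.5, 125.5]), array([53.6,  5.9], dtype=float32), 0.8) yaw 0.6 tip [513.3 125.6] z 197.6
```

```bash
cat >> h.py <<'E'
def refine(c,x,y):
    W,hsv,b=contactor(c,x,y)
    cx,cy=b[0]; yaw=b[2]
    if abs(yaw)>45: yaw=yaw-90*np.sign(yaw)
    for it in range(3):
        L=local(W,cx,cy,yaw); m=near(W,cx,cy,85,20,34)
        P=L[m]; S=[];
        for lo in np.arange(-50,50,4):
            q=P[(P[:,0]>=lo)&(P[:,0]<lo+4)]
            if len(q)>20: S.append((lo+2,q[:,1].min(),q[:,1].max()))
        S=np.array(S); ok=(S[:,2]-S[:,1]>86)
        s1=np.polyfit(S[ok,0],S[ok,1],1);s2=np.polyfit(S[ok,0],S[ok,2],1)
        S2=[]
        for lo in np.arange(-40,40,4):
            q=P[(P[:,1]>=lo)&(P[:,1]<lo+4)]
            if len(q)>20: S2.append((lo+2,q[:,0].min(),q[:,0].max()))
        S2=np.array(S2); ok2=S2[:,2]-S2[:,1]>106
        f1=np.polyfit(S2[ok2,0],S2[ok2,1],1);f2=np.polyfit(S2[ok2,0],S2[ok2,2],1)
        sl=np.degrees([s1[0],s2[0],-f1[0],-f2[0]])
        yaw+=np.mean(sl[:2]); dx=(f1[1]+f2[1])/2;dy=(s1[1]+s2[1])/2;a=np.radians(yaw)
        cx+=dx*np.cos(a)-dy*np.sin(a);cy+=dx*np.sin(a)+dy*np.cos(a)
    print('refined',np.round([cx,cy,yaw],2),'slopes',sl.round(2),'size',(f2[1]-f1[1]).round(1),(s2[1]-s1[1]).round(1))
    L=local(W,cx,cy,yaw)
    m=near(W,cx,cy,70,76,84)&(hsv[...,1]>100)&(L[...,0]<-10)&(L[...,0]>-48)
    m2=m&(L[...,1]<3);m3=m&(L[...,1]>=1.5)
    g=np.sort(L[m][:,1]); i=np.argmax(np.diff(g)); print('gap edges',g[i].round(1),g[i+1].round(1))
    for nm,mm,f in(('left jaw inner',m&(L[...,1]>(g[i]+g[i+1])/2),np.min),('right jaw inner',m&(L[...,1]<(g[i]+g[i+1])/2),np.max)):
        P=L[mm];S=np.array([(lo+2,f(P[(P[:,0]>=lo)&(P[:,0]<lo+4)][:,1])) for lo in range(-48,-16,4) if ((P[:,0]>=lo)&(P[:,0]<lo+4)).sum()>3]);
        if len(S)>3: print(nm,'slope deg',np.degrees(np.polyfit(S[:,0],S[:,1],1)[0]).round(2),S[:,1].round(1))
    return cx,cy,yaw
E
python3 - <<'E'
from h import *
refine(load('w5'),608,125)
E
```

```text
base 5262 (array([607.2, 126.6]), array([110.4,  90.2], dtype=float32), -3.5) 28.49032138018501
refined [606.92 126.55  -3.42] slopes [-0.25  0.25 -0.13 -0.  ] size 108.8 88.9
gap edges 0.1 9.2
left jaw inner slope deg -0.77 [9.6 9.7 9.7 9.7 9.8 9.8 9.2 9.2]
right jaw inner slope deg 18.24 [-8.8 -8.7 -8.6 -8.5 -8.4 -8.3 -0.   0.1]
```

Call:
carry_out:
  increments:
    - [255, [-2.0, 0.5, -1.0], [-0.01, -0.005, -0.01]]
    - [255, [-2.0, 0.5, -2.5], [-0.01, 0, -0.013]]
    - [255, [-0.6, 0.4, -3.0], [0, 0, 0]]
    - [255, [0, 0, -3.0], [0, 0, 0]]
    - [255, [0, 0, -2.5], [0, 0, 0]]
    - [255, [0, 0, -1.5], [0, 0, 0]]
    - [255, [0, 0, 0], [0, 0, 0]]
    - [255, [0, 0, 0], [0, 0, 0]]

```text
clock: 6.42
tool_pos: [440.4, 136.8, 109.3]
ee_rot: [-2.191, 0.062, 2.194]
wrist_force: [0.4, -0.6, -2.4]
width: 11.2
```

Run:
```python
from h import *
s=st();c=snap('wrist','w6');blade(c,s['tool_pos'])
```

```text
t 6.42 tcp [440.4 136.8 109.3] yaw_y -93.25 toolx [-0.001  0.001 -1.   ] toolyz -0.0 F [ 0.4 -0.6 -2.4] w 11.2 q [-0.34  0.57 -0.04  2.14  0.05  0.43 -2.04]
blade n 1480 (array([491.9, 136. ]), array([53.5,  5.9], dtype=float32), -3.2) yaw -3.22 tip [518.6 134.4] z 98.0
```

View pics/w6.png

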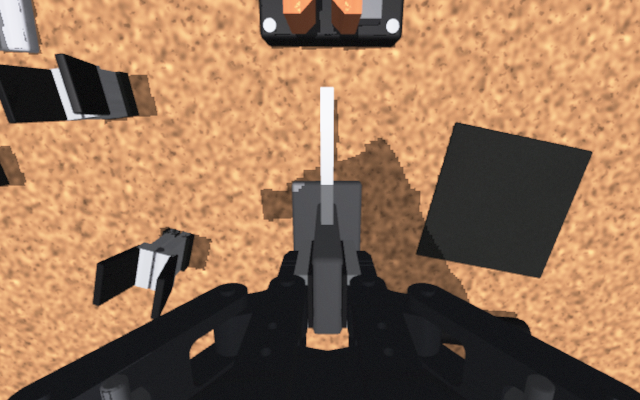

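Call:
carry_out:
  increments:
    - [255, [0, 0.2, -1.0], [0, 0, 0]]
    - [255, [0, 0, -1.0], [0, 0, 0]]
    - [255, [0, 0, -0.7], [0, 0, 0]]
    - [255, [0, 0, 0], [0, 0, 0]]
    - [255, [0, 0, 0], [0, 0, 0]]

```text
clock: 6.88
tool_pos: [443.9, 140.3, 84.5]
ee_rot: [-2.199, 0.058, 2.182]
wrist_force: [0.9, -0.6, -2.5]
width: 10.7
```

```bash
cat >> h.py <<'E'
def jaws(c,x,y,yaw):
    """front jaw top points near mouth: inner edges in local frame of given contactor pose"""
    W=pts(c);hsv=cv2.cvtColor(c['image'],cv2.COLOR_RGB2HSV);L=local(W,x,y,yaw)
    m=near(W,x,y,70,76,84)&(hsv[...,1]>100)&(L[...,0]<-10)
    P=L[m]; print('jaw pts',len(P), P.min(0).round(1),P.max(0).round(1))
    for lo in range(-56,-14,5):
        q=np.sort(P[(P[:,0]>=lo)&(P[:,0]<lo+5)][:,1])
        if len(q)>5:
            i=np.argmax(np.diff(q)); print(lo,len(q),q[0].round(1),q[i].round(1),q[i+1].round(1),q[-1].round(1))
E
python3 - <<'E'
from h import *
s=st();c=snap('wrist','w7');t=blade(c,s['tool_pos'])
print('tip local',local(np.array([t[0],t[1],60.]),606.9,126.55,-3.42).round(1))
jaws(load('w6'),606.9,126.55,-3.42)
jaws(c,606.9,126.55,-3.42)
jaws(load('top0'),606.9,126.55,-3.42)
E
```

```text
t 6.88 tcp [443.9 140.3  84.5] yaw_y -93.26 toolx [ 0.008  0.004 -1.   ] toolyz -0.005 F [ 0.9 -0.6 -2.5] w 10.7 q [-0.34  0.62 -0.03  2.16  0.05  0.36 -2.04]
blade n 1483 (array([495.5, 139.5]), array([53.4,  5.9], dtype=float32), -3.1) yaw -3.21 tip [522.2 137.9] z 73.6
tip local [-85.2   6.3  60. ]
jaw pts 813 [-54.9 -13.9  76.1] [-48.3  23.2  82.4]
-56 475 -13.9 -2.1 11.7 23.2
-51 338 -13.8 -0.2 9.3 23.0
jaw pts 415 [-55.1 -13.7  76. ] [-51.4  23.5  82.7]
-56 415 -13.7 -3.1 12.1 23.5
jaw pts 189 [-53.7 -14.3  76.4] [-14.7  22.7  84. ]
-56 10 -13.9 -5.1 14.2 20.9
-51 23 -13.9 -2.0 9.2 21.6
-46 28 -13.5 -1.6 9.8 21.7
-41 23 -12.7 -1.3 10.4 22.6
-36 22 -12.3 -0.8 9.1 22.7
-31 27 -14.3 0.3 9.3 20.7
-26 23 -14.0 -1.8 9.3 21.7
-21 25 -13.5 -1.2 10.0 22.1
-16 8 -12.8 -3.4 10.9 17.5
```

Call:
carry_out:
  increments:
    - [255, [0.8, -0.15, -0.15], [0, 0.008, -0.004]]
    - [255, [0.8, -0.1, 0], [0, 0, 0]]
    - [255, [0.6, -0.05, 0], [0, 0, 0]]
    - [255, [0, 0, 0], [0, 0, 0]]
    - [255, [0, 0, 0], [0, 0, 0]]

```text
clock: 7.35
tool_pos: [468.4, 137.6, 85.0]
ee_rot: [-2.191, 0.061, 2.185]
wrist_force: [-0.3, -0.5, -2.3]
width: 11.3
```

Run:
```python
from h import *
s=st();c=snap('wrist','w8');t=blade(c,s['tool_pos'])
print('tip local',local(np.array([t[0],t[1],60.]),606.9,126.55,-3.42).round(1))
jaws(c,606.9,126.55,-3.42)
```

```text
t 7.35 tcp [468.4 137.6  85. ] yaw_y -93.49 toolx [ 0.003  0.005 -1.   ] toolyz -0.006 F [-0.3 -0.5 -2.3] w 11.3 q [-0.31  0.64 -0.04  2.09  0.05  0.41 -2.02]
blade n 1465 (array([519.7, 136.6]), array([53. ,  5.8], dtype=float32), -3.3) yaw -3.4 tip [546.2 134.9] z 73.9
tip local [-61.1   4.8  60. ]
jaw pts 4641 [-54.7 -14.1  76.1] [-27.3  23.4  82.8]
-56 485 -13.7 -2.6 11.9 23.4
-51 802 -13.9 0.0 9.3 23.3
-46 899 -13.9 0.1 9.2 23.1
-41 928 -14.1 0.1 9.2 23.4
-36 948 -13.9 0.1 9.2 23.1
-31 579 -13.7 0.1 9.2 23.2
```

Call:
carry_out:
  increments:
    - [255, [0.5, -0.04, -0.1], [0, 0, 0]]
    - [255, [0.5, -0.03, 0], [0, 0, 0]]
    - [255, [0.5, -0.03, 0], [0, 0, 0]]
    - [255, [0, 0, 0], [0, 0, 0]]

```text
clock: 7.73
tool_pos: [484.0, 136.6, 84.1]
ee_rot: [-2.191, 0.06, 2.185]
wrist_force: [1.2, -0.3, -1.8]
width: 11.2
```

Run:
```python
from h import *
s=st();c=snap('wrist','w9');t=blade(c,s['tool_pos'])
print('tip local',local(np.array([t[0],t[1],60.]),606.9,126.55,-3.42).round(1))
jaws(c,606.9,126.55,-3.42)
```

```text
t 7.73 tcp [484.  136.6  84.1] yaw_y -93.44 toolx [ 0.003  0.005 -1.   ] toolyz -0.005 F [ 1.2 -0.3 -1.8] w 11.2 q [-0.3   0.65 -0.04  2.05  0.05  0.43 -2.01]
blade n 1463 (array([535.4, 135.7]), array([53. ,  5.9], dtype=float32), -3.3) yaw -3.37 tip [561.8 134.1] z 73.0
tip local [-45.5   4.8  60. ]
jaw pts 6789 [-54.4 -14.1  76. ] [-14.1  23.4  82.6]
-56 401 -13.8 -2.6 12.1 23.1
-51 761 -13.9 0.0 9.4 23.4
-46 809 -13.7 0.0 9.3 23.2
-41 852 -14.0 0.1 9.3 23.3
-36 882 -13.9 0.1 9.2 23.3
-31 897 -14.0 0.1 9.2 23.1
-26 915 -14.0 -0.2 9.2 23.2
-21 957 -14.0 -0.2 9.1 23.1
-16 315 -14.1 -0.1 9.1 22.9
```

No contact so far; going on to about tip x = -18.

Call:
carry_out:
  increments:
    - [255, [0.5, -0.03, 0], [0, 0, 0]]
    - [255, [0.5, -0.03, 0], [0, 0, 0]]
    - [255, [0.5, -0.03, 0], [0, 0, 0]]
    - [255, [0.5, -0.03, 0], [0, 0, 0]]
    - [255, [0.5, -0.03, 0], [0, 0, 0]]
    - [255, [0.1, 0, 0], [0, 0, 0]]
    - [255, [0, 0, 0], [0, 0, 0]]

```text
clock: 8.37
tool_pos: [511.9, 134.7, 83.7]
ee_rot: [-2.19, 0.06, 2.187]
wrist_force: [-0.6, 0.5, -2.5]
width: 10.8
```

Run:
```python
from h import *
s=st();c=snap('wrist','w10');t=blade(c,s['tool_pos'])
print('tip local',local(np.array([t[0],t[1],60.]),606.9,126.55,-3.42).round(1))
jaws(c,606.9,126.55,-3.42);refine(c,608,125)
```

```text
t 8.37 tcp [511.9 134.7  83.7] yaw_y -93.44 toolx [ 0.001  0.005 -1.   ] toolyz -0.005 F [-0.6  0.5 -2.5] w 10.8 q [-0.28  0.68 -0.05  1.98  0.05  0.48 -1.99]
blade n 6181 (array([612.1, 125.8]), array([49. , 23.6], dtype=float32), 85.9) yaw 86.71 tip [613.  150.3] z 72.2
tip local [ 4.7 24.  60. ]
jaw pts 5788 [-54.8 -14.   76.4] [-14.5  23.4  82.5]
-56 324 -13.8 -2.7 12.3 23.3
-51 637 -13.8 0.1 9.5 23.3
-46 704 -13.9 0.1 9.4 23.4
-41 752 -13.7 0.1 9.4 23.4
-36 771 -13.9 0.1 9.3 23.2
-31 768 -13.9 0.1 9.3 23.2
-26 782 -14.0 -0.2 9.3 23.3
-21 790 -13.9 -0.1 9.2 23.1
-16 260 -13.9 -0.1 9.2 23.0
base 10221 (array([581. , 128.2]), array([115.3,  90.4], dtype=float32), -3.8) 28.457557862148747
refined [569.17 129.01  -3.76] slopes [-0.32  0.28 -0.65  1.46] size 137.6 89.3
gap edges -0.2 9.3
```

View pics/w10.png

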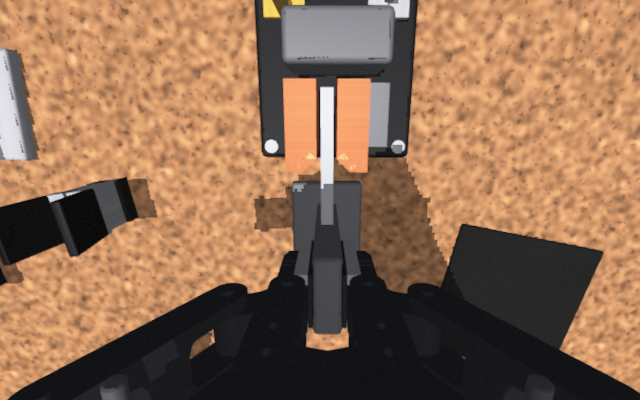

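Call:
carry_out:
  increments:
    - [255, [-1.0, 0.06, 0], [0, 0, 0]]
    - [255, [-1.0, 0.06, 0], [0, 0, 0]]
    - [255, [-1.0, 0.06, 0], [0, 0, 0]]
    - [255, [-1.0, 0.06, 0], [0, 0, 0]]
    - [255, [-1.5, 0.08, 0], [0, 0, 0]]
    - [255, [-1.5, 0.08, 1.0], [0, 0, 0]]
    - [255, [0, 0, 2.0], [0, 0, 0]]
    - [255, [0, -1.0, 3.0], [0, 0, 0]]

```text
clock: 9.08
tool_pos: [423.9, 128.9, 140.6]
ee_rot: [-2.175, 0.059, 2.213]
wrist_force: [1.4, 0.3, -3.4]
width: 11.0
```

Call:
carry_out:
  increments:
    - [255, [0.3, -3.0, 3.0], [0, 0, -0.012]]
    - [255, [0.3, -4.0, 3.0], [0, 0, -0.012]]
    - [255, [0.3, -4.0, 2.0], [0, 0, -0.012]]
    - [255, [0.3, -4.0, 1.0], [0, 0, -0.012]]
    - [255, [0.3, -4.0, 0], [0, 0, -0.012]]
    - [255, [0.3, -4.0, 0], [0, 0, -0.012]]
    - [255, [0.3, -4.0, 0], [0, 0, -0.012]]
    - [255, [0.3, -2.0, 0], [0, 0, -0.01]]

```text
clock: 9.75
tool_pos: [435.1, -156.7, 235.1]
ee_rot: [-2.139, 0.137, 2.167]
wrist_force: [0.5, 0.4, -2.4]
width: 11.7
```

Run:
```python
from h import *
st()
```

```text
t 9.75 tcp [ 435.1 -156.7  235.1] yaw_y -97.46 toolx [-0.013  0.004 -1.   ] toolyz -0.002 F [ 0.5  0.4 -2.4] w 11.7 q [ 0.28  0.36  0.    2.   -0.    0.79 -1.42]
```

Call:
carry_out:
  increments:
    - [255, [2.0, -0.5, 0.5], [0, -0.006, -0.01]]
    - [255, [2.0, -0.5, 0.5], [0, -0.006, -0.01]]
    - [255, [1.0, 0, 0], [0, 0, 0]]
    - [255, [0, 0, 0], [0, 0, 0]]
    - [255, [0, 0, 0], [0, 0, 0]]

```text
clock: 10.17
tool_pos: [477.6, -171.1, 243.5]
ee_rot: [-2.125, 0.171, 2.145]
wrist_force: [0.2, 0.1, -2.5]
width: 10.7
```

Run:
```python
from h import *
s=st();c=snap('wrist','w11');t=blade(c,s['tool_pos'])
p=refine(c,601,-208);jaws(c,*p);print('tip local',local(np.array([t[0],t[1],60.]),*p).round(1))
cv2.imwrite('pics/w11z.png',cv2.resize(c['image'][0:150,240:440,::-1],None,fx=4,fy=4,interpolation=cv2.INTER_CUBIC))
```

```text
t 10.17 tcp [ 477.6 -171.1  243.5] yaw_y -99.31 toolx [-0.009  0.004 -1.   ] toolyz -0.002 F [ 0.2  0.1 -2.5] w 10.7 q [ 0.28  0.41  0.01  1.89 -0.01  0.85 -1.44]
blade n 1461 (array([ 528.5, -177.3]), array([53.2,  5.8], dtype=float32), -9.1) yaw -9.16 tip [ 554.8 -181.7] z 231.7
base 4978 (array([ 596.1, -207.2]), array([99.6, 90.1], dtype=float32), -8.8) 28.48981517900424Traceback (most recent call last):
  File "<stdin>", line 3, in <module>
  File "h.py", line 62, in refine
    f1=np.polyfit(S2[ok2,0],S2[ok2,1],1);f2=np.polyfit(S2[ok2,0],S2[ok2,2],1)
    raise TypeError("expected non-empty vector for x")
TypeError: expected non-empty vector for x
```

Run:
```python
from h import *
c=load('w11');p=(601.2,-208.0,-8.9)
jaws(c,*p);print('tip local',local(np.array([554.8,-181.7,60.]),*p).round(1))
cv2.imwrite('pics/w11z.png',cv2.resize(c['image'][0:150,240:440,::-1],None,fx=4,fy=4,interpolation=cv2.INTER_CUBIC))
W=pts(c);L=local(W,*p);m=near(W,p[0],p[1],85,20,34);P=L[m]
S=np.array([(lo,P[(P[:,0]>=lo)&(P[:,0]<lo+4)][:,1].min(),P[(P[:,0]>=lo)&(P[:,0]<lo+4)][:,1].max()) for lo in range(-54,40,6)]);print(S.round(1).tolist())
```

```text
jaw pts 1288 [-54.2 -14.1  78.2] [-14.7  21.9  82.4]
-56 52 -13.9 -3.0 10.5 12.3
-51 115 -13.9 -0.2 8.7 12.3
-46 125 -13.8 -0.2 8.6 12.2
-41 166 -13.6 -0.2 8.7 21.1
-36 186 -13.5 -0.1 8.7 21.1
-31 189 -13.4 -0.0 8.7 21.9
-26 192 -14.1 -0.0 8.7 21.9
-21 205 -14.1 0.0 8.7 21.8
-16 58 -13.8 -0.0 8.7 21.8
tip local [-49.9  18.8  60. ]
[[-54.0, -45.1, 44.1], [-48.0, -44.7, 43.9], [-42.0, -44.4, 44.9], [-36.0, -44.0, 44.8], [-30.0, -43.8, 44.6], [-24.0, -44.8, 44.3], [-18.0, -44.5, 44.1], [-12.0, -44.2, 45.0], [-6.0, -43.9, 45.0], [0.0, -45.0, 44.7], [6.0, -44.5, 44.4], [12.0, -44.1, 44.3], [18.0, -43.8, 44.1], [24.0, -44.8, 45.1], [30.0, -44.3, 44.8], [36.0, -43.9, 44.7]]
```

View pics/w11z.png

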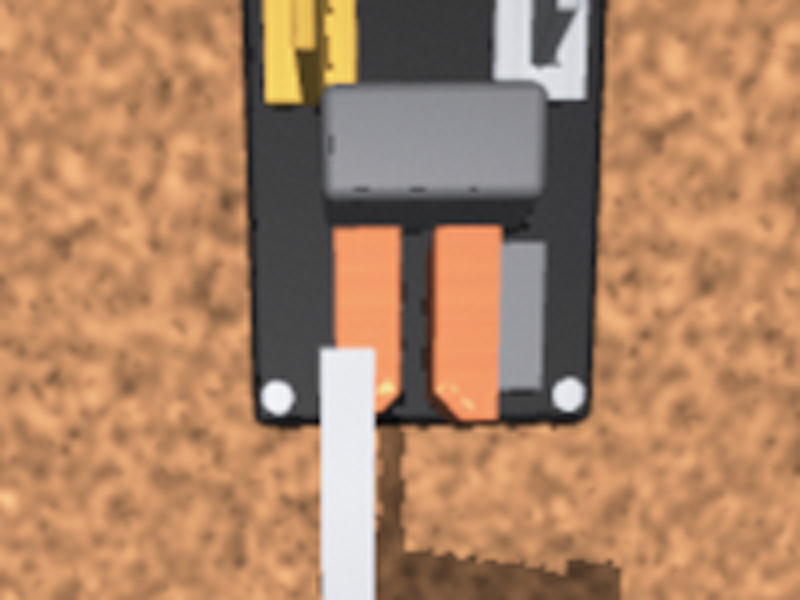

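Call:
carry_out:
  increments:
    - [255, [-1.5, -0.3, -1.0], [0, -0.009, 0.004]]
    - [255, [-1.5, -0.3, -2.5], [0, 0, 0]]
    - [255, [-0.7, -0.3, -3.5], [0, 0, 0]]
    - [255, [0, 0, -3.5], [0, 0, 0]]
    - [255, [0, 0, -3.0], [0, 0, 0]]
    - [255, [0, 0, -1.5], [0, 0, 0]]
    - [255, [0, 0, 0], [0, 0, 0]]
    - [255, [0, 0, 0], [0, 0, 0]]

```text
clock: 10.88
tool_pos: [430.7, -170.1, 90.0]
ee_rot: [-2.139, 0.147, 2.147]
wrist_force: [0.3, -0.5, -2.0]
width: 11.1
```

Run:
```python
from h import *
p=(601.2,-208.0,-8.9)
s=st();c=snap('wrist','w12');t=blade(c,s['tool_pos'])
jaws(c,*p);print('tip local',local(np.array([t[0],t[1],60.]),*p).round(1))
```

```text
t 10.88 tcp [ 430.7 -170.1   90. ] yaw_y -98.29 toolx [-0.003  0.008 -1.   ] toolyz -0.007 F [ 0.3 -0.5 -2. ] w 11.1 q [ 0.32  0.61 -0.01  2.15 -0.01  0.39 -1.39]
blade n 1469 (array([ 481.9, -175.4]), array([53. ,  5.8], dtype=float32), -8.1) yaw -8.16 tip [ 508.2 -179.3] z 78.5Traceback (most recent call last):
  File "<stdin>", line 4, in <module>
  File "h.py", line 79, in jaws
    P=L[m]; print('jaw pts',len(P), P.min(0).round(1),P.max(0).round(1))
                                    ~~~~~^^^
    return umr_minimum(a, axis, None, out, keepdims, initial, where)
ValueError: zero-size array to reduction operation minimum which has no identity
```

Call:
carry_out:
  increments:
    - [255, [0.5, -0.6, -0.4], [-0.008, 0, -0.013]]
    - [255, [0.8, -0.4, -0.35], [0, 0, 0]]
    - [255, [0.7, -0.2, 0], [0, 0, 0]]
    - [255, [0, 0, 0], [0, 0, 0]]
    - [255, [0, 0, 0], [0, 0, 0]]

```text
clock: 11.35
tool_pos: [457.1, -184.1, 86.8]
ee_rot: [-2.149, 0.173, 2.133]
wrist_force: [0.1, 0.1, -1.9]
width: 11.2
```

Run:
```python
from h import *
p=(601.2,-208.0,-8.9)
s=st();c=snap('wrist','w13');t=blade(c,s['tool_pos'])
print('tip local',local(np.array([t[0],t[1],60.]),*p).round(1));jaws(c,*p)
```

```text
t 11.35 tcp [ 457.1 -184.1   86.8] yaw_y -99.03 toolx [ 0.007 -0.004 -1.   ] toolyz 0.003 F [ 0.1  0.1 -1.9] w 11.2 q [ 0.32  0.64  0.01  2.08 -0.01  0.41 -1.4 ]
blade n 1452 (array([ 508. , -190.2]), array([52.9,  5.8], dtype=float32), -8.8) yaw -8.88 tip [ 534.1 -194.3] z 76.0
tip local [-68.4   3.1  60. ]
jaw pts 3491 [-54.9 -14.3  76. ] [-34.   21.9  82.5]
-56 539 -14.1 -2.6 9.8 21.7
-51 860 -14.3 -0.3 7.7 21.7
-46 892 -14.2 -0.3 7.7 21.7
-41 916 -14.1 -0.3 7.9 21.9
-36 284 -14.0 -0.3 7.9 21.5
```

Call:
carry_out:
  increments:
    - [255, [0.5, 0.0, -0.3], [0.004, 0.007, 0]]
    - [255, [0.5, -0.08, -0.1], [0, 0, 0]]
    - [255, [0.3, -0.08, 0], [0, 0, 0]]
    - [255, [0, 0, 0], [0, 0, 0]]

```text
clock: 11.73
tool_pos: [471.9, -185.9, 83.1]
ee_rot: [-2.14, 0.169, 2.138]
wrist_force: [-0.0, -0.6, -2.7]
width: 11.3
```

Run:
```python
from h import *
p=(601.2,-208.0,-8.9)
s=st();c=snap('wrist','w14');t=blade(c,s['tool_pos'])
print('tip local',local(np.array([t[0],t[1],60.]),*p).round(1));jaws(c,*p)
```

```text
t 11.73 tcp [ 471.9 -185.9   83.1] yaw_y -99.03 toolx [ 0.001 -0.    -1.   ] toolyz -0.0 F [-0.  -0.6 -2.7] w 11.3 q [ 0.32  0.66  0.01  2.04 -0.01  0.44 -1.4 ]
blade n 1456 (array([ 522.7, -191.9]), array([52.9,  5.8], dtype=float32), -8.9) yaw -8.88 tip [ 548.9 -196.1] z 71.9
tip local [-53.6   3.7  60. ]
jaw pts 5956 [-54.7 -14.3  76. ] [-20.7  22.   82.7]
-56 479 -14.3 -2.7 10.3 21.7
-51 817 -14.2 -0.2 7.7 21.8
-46 884 -14.0 -0.2 7.7 21.8
-41 916 -14.3 -0.2 7.7 21.7
-36 927 -14.2 -0.2 7.7 21.8
-31 953 -14.1 -0.2 7.9 22.0
-26 963 -14.2 -0.2 7.8 21.7
-21 17 -13.8 -0.9 9.5 21.2
```

Call:
carry_out:
  increments:
    - [255, [0.4, -0.06, 0], [0, 0, 0]]
    - [255, [0.5, -0.08, 0], [0, 0, 0]]
    - [255, [0.4, -0.06, 0], [0, 0, 0]]
    - [255, [0, 0, 0], [0, 0, 0]]

```text
clock: 12.12
tool_pos: [485.0, -187.8, 82.9]
ee_rot: [-2.138, 0.169, 2.14]
wrist_force: [0.4, 0.3, -1.9]
width: 11.2
```

Run:
```python
from h import *
p=(601.2,-208.0,-8.9)
s=st();c=snap('wrist','w15');t=blade(c,s['tool_pos'])
print('tip local',local(np.array([t[0],t[1],60.]),*p).round(1));jaws(c,*p)
```

```text
t 12.12 tcp [ 485.  -187.8   82.9] yaw_y -99.04 toolx [-0.001  0.    -1.   ] toolyz -0.0 F [ 0.4  0.3 -1.9] w 11.2 q [ 0.31  0.67  0.01  2.   -0.01  0.47 -1.4 ]
blade n 1438 (array([ 535.9, -193.7]), array([52.8,  5.8], dtype=float32), -8.8) yaw -8.85 tip [ 561.9 -197.9] z 71.6
tip local [-40.4   3.9  60. ]
jaw pts 6684 [-54.3 -14.3  76.1] [-14.2  21.9  82.5]
-56 367 -14.0 -3.1 10.4 21.7
-51 768 -14.3 -0.4 7.7 21.5
-46 846 -14.2 -0.4 7.7 21.8
-41 811 -14.1 -0.4 7.7 21.7
-36 863 -14.3 -0.4 7.9 21.8
-31 884 -14.2 -0.4 7.8 21.7
-26 918 -14.1 -0.3 7.8 21.9
-21 943 -14.2 -0.3 7.7 21.7
-16 284 -14.0 -0.3 7.8 21.6
```

In 15 mm with no force; on to about x = -18 (22 mm more).

Call:
carry_out:
  increments:
    - [255, [0.5, -0.08, 0], [0, 0, 0]]
    - [255, [0.5, -0.08, 0], [0, 0, 0]]
    - [255, [0.5, -0.08, 0], [0, 0, 0]]
    - [255, [0.5, -0.08, 0], [0, 0, 0]]
    - [255, [0.2, -0.03, 0], [0, 0, 0]]
    - [255, [0, 0, 0], [0, 0, 0]]

```text
clock: 12.67
tool_pos: [508.6, -191.5, 82.8]
ee_rot: [-2.137, 0.168, 2.141]
wrist_force: [-0.5, -0.1, -2.5]
width: 11.0
```

Run:
```python
from h import *
p=(601.2,-208.0,-8.9)
s=st();c=snap('wrist','w16')
jaws(c,*p)
```

```text
t 12.67 tcp [ 508.6 -191.5   82.8] yaw_y -99.04 toolx [-0.002  0.001 -1.   ] toolyz -0.0 F [-0.5 -0.1 -2.5] w 11.0 q [ 0.3   0.69  0.01  1.94 -0.01  0.51 -1.41]
jaw pts 5846 [-54.7 -14.4  76. ] [-14.6  21.9  82.9]
-56 345 -14.4 -2.9 10.6 21.6
-51 658 -14.2 -0.2 7.9 21.5
-46 725 -14.0 -0.2 7.9 21.7
-41 733 -14.3 -0.2 7.8 21.6
-36 775 -14.1 -0.1 7.8 21.9
-31 776 -14.0 -0.5 7.7 21.8
-26 784 -14.2 -0.1 7.8 21.8
-21 804 -14.1 -0.1 8.0 21.8
-16 246 -13.9 -0.4 8.0 21.5
```

View pics/w16.png

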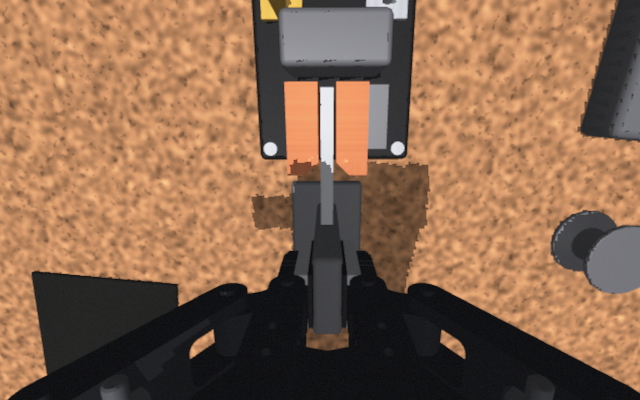

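Call:
carry_out:
  increments:
    - [255, [-1.0, 0.16, 0], [0, 0, 0]]
    - [255, [-1.0, 0.16, 0], [0, 0, 0]]
    - [255, [-1.0, 0.16, 0], [0, 0, 0]]
    - [255, [-1.0, 0.16, 0], [0, 0, 0]]
    - [255, [-1.5, 0.22, 0.5], [0, 0, 0]]
    - [255, [-1.0, 0.5, 1.0], [0, 0, 0]]
    - [255, [0, 1.5, 1.5], [0, 0, 0]]
    - [255, [0, 2.0, 1.0], [0, 0, 0]]

```text
clock: 13.38
tool_pos: [433.9, -144.9, 121.9]
ee_rot: [-2.125, 0.179, 2.145]
wrist_force: [0.4, 0.5, -1.7]
width: 10.9
```

Call:
carry_out:
  increments:
    - [255, [0, 2.5, 0], [0, 0, 0]]
    - [255, [0, 2.5, 0], [0, 0, 0]]
    - [255, [0, 2.5, 0], [0, 0, 0]]
    - [255, [0, 2.5, 0], [0, 0, 0]]
    - [255, [0, 1.5, 0], [0, 0, 0]]
    - [255, [0, 0, 0], [0, 0, 0]]
    - [255, [0, 0, 0], [0, 0, 0]]

```text
clock: 13.97
tool_pos: [428.8, -22.7, 125.4]
ee_rot: [-2.127, 0.177, 2.143]
wrist_force: [-1.3, -0.7, -1.8]
width: 10.7
```

Run:
```python
from h import *
s=st();c=snap('wrist','w17');blade(c,s['tool_pos'])
```

```text
t 13.97 tcp [428.8 -22.7 125.4] yaw_y -99.47 toolx [-0.008  0.001 -1.   ] toolyz 0.0 F [-1.3 -0.7 -1.8] w 10.7 q [-0.05  0.51  0.05  2.21 -0.06  0.43 -1.69]
blade n 1464 (array([479.7, -29.2]), array([53.4,  5.8], dtype=float32), -9.3) yaw -9.31 tip [506.1 -33.6] z 113.8
```

View pics/w17.png

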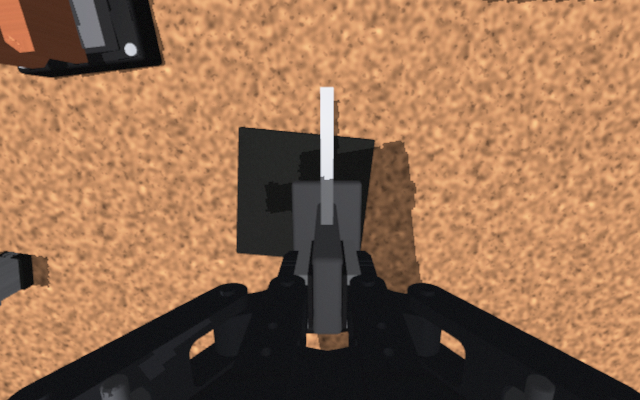

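Call:
carry_out:
  increments:
    - [255, [0.6, 1.0, -0.5], [0, -0.006, 0]]
    - [255, [0.5, 0.9, -1.0], [0, 0, 0]]
    - [255, [0, 0, -1.5], [0, 0, 0]]
    - [255, [0, 0, -1.0], [0, 0, 0]]
    - [255, [0, 0, -0.5], [0, 0, 0]]
    - [255, [0, 0, 0], [0, 0, 0]]
    - [255, [0, 0, 0], [0, 0, 0]]

```text
clock: 14.6
tool_pos: [443.3, -5.0, 75.6]
ee_rot: [-2.132, 0.186, 2.128]
wrist_force: [0.3, -1.0, -2.7]
width: 11.0
```

Run:
```python
from h import *
s=st()
```

```text
t 14.6 tcp [443.3  -5.   75.6] yaw_y -99.99 toolx [ 0.002 -0.    -1.   ] toolyz -0.0 F [ 0.3 -1.  -2.7] w 11.0 q [-0.08  0.63  0.04  2.21 -0.08  0.3  -1.72]
```

Call:
carry_out:
  increments:
    - [255, [-0.1, 0.2, -0.4], [0, 0, 0]]
    - [255, [0, 0, -0.3], [0, 0, 0]]
    - [255, [0, 0, -0.2], [0, 0, 0]]
    - [255, [0, 0, 0], [0, 0, 0]]

```text
clock: 14.93
tool_pos: [443.1, -3.2, 66.3]
ee_rot: [-2.133, 0.187, 2.126]
wrist_force: [-0.0, 0.5, -3.0]
width: 10.8
```

Run:
```python
from h import *
s=st()
```

```text
t 14.93 tcp [443.1  -3.2  66.3] yaw_y -100.07 toolx [ 0.003 -0.    -1.   ] toolyz -0.0 F [-0.   0.5 -3. ] w 10.8 q [-0.08  0.64  0.04  2.22 -0.08  0.28 -1.72]
```

Call:
carry_out:
  increments:
    - [255, [0, 0, -0.1], [0, 0, 0]]
    - [255, [0, 0, -0.1], [0, 0, 0]]
    - [255, [0, 0, 0], [0, 0, 0]]

```text
clock: 15.18
tool_pos: [443.4, -2.9, 65.6]
ee_rot: [-2.134, 0.187, 2.124]
wrist_force: [0.0, -0.8, -2.9]
width: 11.2
```

Call:
carry_out:
  increments:
    - [255, [0, 0, -0.1], [0, 0, 0]]
    - [255, [0, 0, -0.1], [0, 0, 0]]
    - [255, [0, 0, -0.1], [0, 0, 0]]

```text
clock: 15.43
tool_pos: [443.6, -2.6, 65.1]
ee_rot: [-2.136, 0.186, 2.122]
wrist_force: [-2.3, -0.4, 13.9]
width: 11.4
```

Call:
carry_out:
  increments:
    - [255, [0, 0, 0], [0, 0, 0]]
    - [0, [0, 0, 0], [0, 0, 0]]
    - [0, [0, 0, 0], [0, 0, 0]]
    - [0, [0, 0, 0], [0, 0, 0]]
    - [0, [0, 0, 0], [0, 0, 0]]
    - [0, [0, 0, 0], [0, 0, 0]]
    - [0, [0, 0, 1.0], [0, 0, 0]]
    - [0, [0, 0, 2.0], [0, 0, 0]]
  squeeze: 20

```text
clock: 16.1
tool_pos: [442.7, -2.9, 93.7]
ee_rot: [-2.133, 0.187, 2.125]
wrist_force: [0.7, -0.4, -0.4]
width: 85.4
```

Call:
carry_out:
  increments:
    - [0, [0, 0, 3.0], [0, 0, 0]]
    - [0, [0, 0, 3.0], [0, 0, 0]]
    - [0, [0, 0, 3.0], [0, 0, 0]]
    - [0, [0, 0, 3.0], [0, 0, 0]]
    - [0, [0, 0, 2.0], [0, 0, 0]]
    - [0, [0, 0, 0], [0, 0, 0]]

```text
clock: 16.6
tool_pos: [441.7, -3.0, 241.3]
ee_rot: [-2.132, 0.187, 2.125]
wrist_force: [0.5, -0.5, 0.1]
width: 85.2
```

Run:
```python
from h import *
s=st();snap('wrist','w18')
```

```text
t 16.6 tcp [441.7  -3.  241.3] yaw_y -100.1 toolx [ 0.003  0.001 -1.   ] toolyz -0.001 F [ 0.5 -0.5  0.1] w 85.2 q [-0.13  0.32  0.09  2.06 -0.04  0.76 -1.75]
```

View pics/w18.png

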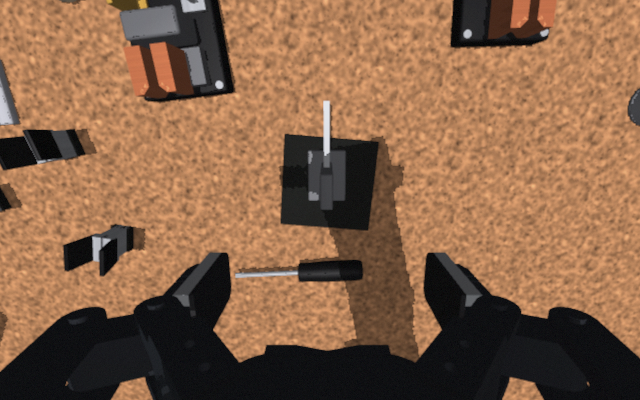

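Call:
carry_out:
  increments:
    - [0, [0.2, 3.0, 0.5], [0, 0, 0.03]]
    - [0, [0.2, 4.0, 0.5], [0, 0, 0.03]]
    - [0, [0.2, 4.0, 0.5], [0, 0, 0.03]]
    - [0, [0, 4.0, 0.5], [0, 0, 0.03]]
    - [0, [0, 4.0, 0.5], [0, 0, 0.03]]
    - [0, [0, 4.0, 0.5], [0, 0, 0.03]]
    - [0, [0, 4.0, 0], [0, 0, 0]]
    - [0, [0, 1.0, 0], [0, 0, 0]]

```text
clock: 17.32
tool_pos: [439.9, 282.4, 261.7]
ee_rot: [2.207, -0.009, -2.232]
wrist_force: [0.2, 1.5, 0.9]
width: 85.1
```

Call:
carry_out:
  increments:
    - [0, [0, 0, 0], [0, 0, 0]]
    - [0, [0, 0, 0], [0, 0, 0]]

```text
clock: 17.48
tool_pos: [437.6, 285.8, 258.2]
ee_rot: [2.197, -0.002, -2.232]
wrist_force: [-0.0, -0.0, -0.9]
width: 85.2
```

Run:
```python
from h import *
s=st();snap('wrist','w19')
```

```text
t 17.48 tcp [437.6 285.8 258.2] yaw_y -89.68 toolx [-0.016 -0.008 -1.   ] toolyz 0.008 F [-0.  -0.  -0.9] w 85.2 q [-0.62  0.42 -0.02  1.82  0.01  0.92 -2.2 ]
```

View pics/w19.png

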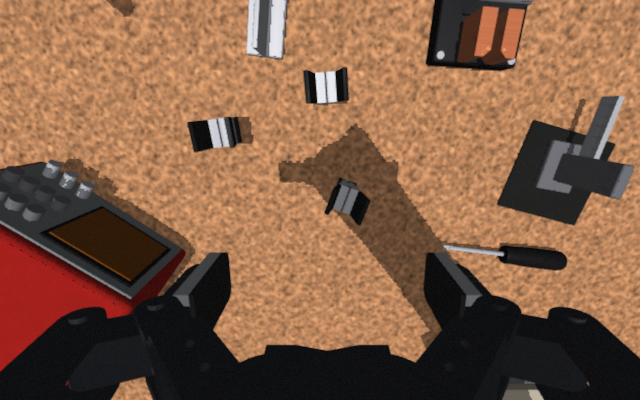

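```bash
cat >> h.py <<'E'
def clip(c,x,y,r=45,zlo=44,zhi=82):
    W=pts(c); m=near(W,x,y,r,zlo,zhi); P=W[m]
    if len(P)<10: print('few',len(P)); return
    print('clip',len(P),boxfit(P),'zmax',np.percentile(P[:,2],98).round(1),'hi',boxfit(P[P[:,2]>np.percentile(P[:,2],98)-8]))
E
python3 - <<'E'
from h import *
c=load('w19')
for p in [(481,404),(527,289),(409,267)]: clip(c,*p)
t=load('top0')
for p in [(481,404),(527,289),(409,267)]: clip(t,*p)
W=pts(c);m=near(W,598,349,60,54,66);print(m.sum(),boxfit(W[m]))
W=pts(t);m=near(W,598,349,60,50,66);print(m.sum(),boxfit(W[m]));m=near(W,598,349,60,5,66);print(m.sum(),boxfit(W[m]))
E
```

```text
clip 917 (array([481.2, 401.7]), array([41.8, 30. ], dtype=float32), -82.6) zmax 73.5 hi (array([481.2, 401.7]), array([41.8, 29.8], dtype=float32), -82.5)
clip 871 (array([527.9, 287.8]), array([41.9, 30. ], dtype=float32), -85.4) zmax 73.6 hi (array([528. , 287.8]), array([41.9, 29.8], dtype=float32), -85.4)
clip 696 (array([406.9, 265.2]), array([41.8, 30.1], dtype=float32), 70.9) zmax 73.5 hi (array([406.9, 265.2]), array([41.8, 30.1], dtype=float32), 70.9)
clip 191 (array([481.5, 401.1]), array([41.6, 29.7], dtype=float32), -82.2) zmax 75.0 hi (array([481.1, 401.1]), array([41.6, 28.6], dtype=float32), -81.4)
clip 167 (array([527.5, 287.3]), array([41.2, 29.5], dtype=float32), -87.0) zmax 74.2 hi (array([527.6, 287.1]), array([41.4, 28.4], dtype=float32), -85.3)
clip 177 (array([407.3, 264.6]), array([42.1, 29.8], dtype=float32), 71.2) zmax 75.8 hi (array([407.7, 264.6]), array([42., 29.], dtype=float32), 71.8)
314 (array([582.8, 354.3]), array([41.5,  5.3], dtype=float32), -6.6)
99 (array([597.3, 352.2]), array([69.4,  6.7], dtype=float32), -6.9)
511 (array([604.7, 349.3]), array([114.8, 102.4], dtype=float32), 89.4)
```

Call:
carry_out:
  increments:
    - [0, [2.0, 0.1, -1.5], [0, -0.01, 0.025]]
    - [0, [2.5, 0.1, -2.0], [0.005, 0, 0.025]]
    - [0, [2.5, 0, -2.5], [0, 0, 0.025]]
    - [0, [1.5, 0, -2.5], [0, 0, 0]]
    - [0, [0, 0, -2.0], [0, 0, 0]]
    - [0, [0, 0, 0], [0, 0, 0]]
    - [0, [0, 0, 0], [0, 0, 0]]

```text
clock: 18.12
tool_pos: [527.6, 268.8, 147.1]
ee_rot: [2.173, 0.057, -2.191]
wrist_force: [0.1, -0.3, 1.2]
width: 85.4
```

Run:
```python
from h import *
s=st();c=snap('wrist','w20');clip(c,528,288)
```

```text
t 18.12 tcp [527.6 268.8 147.1] yaw_y -86.24 toolx [-0.008 -0.013 -1.   ] toolyz 0.013 F [ 0.1 -0.3  1.2] w 85.4 q [-0.51  0.65 -0.02  1.75  0.03  0.75 -2.06]
clip 1531 (array([528.3, 288. ]), array([41.4, 30.3], dtype=float32), -85.9) zmax 73.4 hi (array([528.3, 288. ]), array([41.3, 30.1], dtype=float32), -86.0)
```

View pics/w20.png

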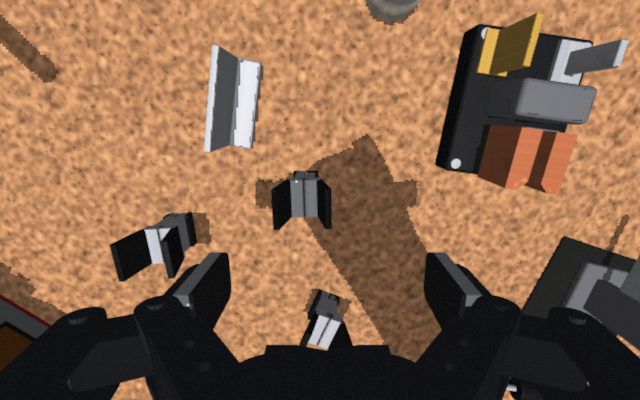

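Call:
carry_out:
  increments:
    - [0, [0.05, 1.0, -0.5], [0.013, -0.008, 0.005]]
    - [0, [0, 0.9, -1.0], [0, 0, 0]]
    - [0, [0, 0, -1.5], [0, 0, 0]]
    - [0, [0, 0, -1.5], [0, 0, 0]]
    - [0, [0, 0, -0.8], [0, 0, 0]]
    - [0, [0, 0, 0], [0, 0, 0]]
    - [0, [0, 0, 0], [0, 0, 0]]

```text
clock: 18.75
tool_pos: [528.6, 295.1, 98.2]
ee_rot: [2.2, 0.091, -2.176]
wrist_force: [-0.4, -0.2, -0.3]
width: 85.2
```

Run:
```python
from h import *
s=st();c=snap('wrist','w21');clip(c,528,288)
```

```text
t 18.75 tcp [528.6 295.1  98.2] yaw_y -85.75 toolx [ 0.01  0.01 -1.  ] toolyz -0.009 F [-0.4 -0.2 -0.3] w 85.2 q [-0.54  0.73 -0.03  1.77  0.03  0.63 -2.08]
clip 2424 (array([528.5, 287.8]), array([41.7, 30.2], dtype=float32), -85.9) zmax 73.3 hi (array([528.4, 287.8]), array([41.7, 30. ], dtype=float32), -85.7)
```

Call:
carry_out:
  increments:
    - [0, [0, -0.7, -0.5], [-0.01, 0.01, 0]]
    - [0, [0, 0, -1.0], [0, 0, 0]]
    - [0, [0, 0, -1.5], [0, 0, 0]]
    - [0, [0, 0, -1.5], [0, 0, 0]]
    - [0, [0, 0, -0.6], [0, 0, 0]]
    - [0, [0, 0, 0], [0, 0, 0]]

```text
clock: 19.3
tool_pos: [531.3, 288.1, 47.2]
ee_rot: [2.191, 0.082, -2.178]
wrist_force: [-0.4, 0.6, -0.5]
width: 85.8
```

Run:
```python
from h import *
s=st()
```

```text
t 19.3 tcp [531.3 288.1  47.2] yaw_y -85.81 toolx [ 0.006  0.002 -1.   ] toolyz -0.001 F [-0.4  0.6 -0.5] w 85.8 q [-0.53  0.81 -0.02  1.79  0.04  0.54 -2.07]
```

Call:
carry_out:
  increments:
    - [0, [-0.25, 0, -0.3], [0, 0.005, 0]]
    - [255, [0, 0, 0], [0, 0, 0]]
    - [255, [0, 0, 0], [0, 0, 0]]
    - [255, [0, 0, 0], [0, 0, 0]]
    - [255, [0, 0, 0], [0, 0, 0]]
    - [255, [0, 0, 0], [0, 0, 0]]
    - [255, [0, 0, 0], [0, 0, 0]]
    - [255, [0, 0, 0], [0, 0, 0]]
  squeeze: 35

```text
clock: 19.97
tool_pos: [532.3, 284.7, 49.7]
ee_rot: [2.192, 0.076, -2.178]
wrist_force: [-0.7, 0.5, -0.5]
width: 28.0
```

Run:
```python
from h import *
s=st();snap('wrist','w22')
```

```text
t 19.97 tcp [532.3 284.7  49.7] yaw_y -85.94 toolx [ 0.006 -0.001 -1.   ] toolyz 0.001 F [-0.7  0.5 -0.5] w 28.0 q [-0.53  0.8  -0.02  1.79  0.04  0.55 -2.07]
```

View pics/w22.png

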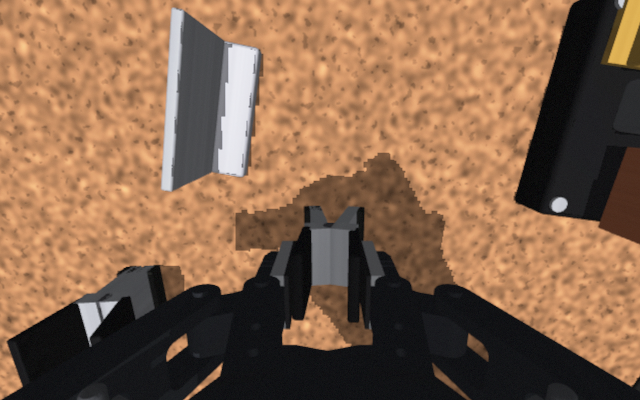

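Call:
carry_out:
  increments:
    - [255, [0, 0, 1.0], [0, 0, 0]]
    - [255, [0, 0, 2.0], [0, 0, 0]]
    - [255, [0, 0, 3.0], [0, 0, 0]]
    - [255, [0.5, 0, 3.5], [0, 0, -0.03]]
    - [255, [1.0, -1.0, 2.5], [0, 0, -0.03]]
    - [255, [1.5, -2.0, 1.0], [0, 0, -0.03]]
    - [255, [1.5, -2.0, 0], [0, 0, -0.03]]
    - [255, [0, 0, 0], [0, 0, 0]]

```text
clock: 20.68
tool_pos: [574.2, 237.6, 188.8]
ee_rot: [-2.2, 0.046, 2.193]
wrist_force: [0.4, -0.9, -0.8]
width: 28.0
```

Call:
carry_out:
  increments:
    - [255, [0, 0, 0], [0, 0, 0]]
    - [255, [0, 0, 0], [0, 0, 0]]

```text
clock: 20.85
tool_pos: [574.8, 237.3, 190.2]
ee_rot: [-2.201, 0.046, 2.19]
wrist_force: [-0.6, 0.0, -0.5]
width: 27.9
```

Run:
```python
from h import *
s=st();c=snap('wrist','w23');p=refine(c,607,126)
```

```text
t 20.85 tcp [574.8 237.3 190.2] yaw_y -92.68 toolx [ 0.005  0.004 -1.   ] toolyz -0.005 F [-0.6  0.  -0.5] w 27.9 q [-0.43  0.63 -0.    1.65 -0.    0.86 -2.05]
base 5710 (array([607.2, 127. ]), array([110.1,  90. ], dtype=float32), -3.6) 28.540079081955014
refined [608.08 127.09  -3.67] slopes [ 0.02 -0.02  3.02  0.36] size 107.9 89.4
gap edges -0.1 8.2
left jaw inner slope deg -0.88 [9.1 8.6 8.6 8.6 8.2 8.6 8.7 8.4]
right jaw inner slope deg 0.3 [-0.3 -0.2 -0.1 -0.2 -0.1 -0.2 -0.1 -0.2]
```

View pics/w23.png

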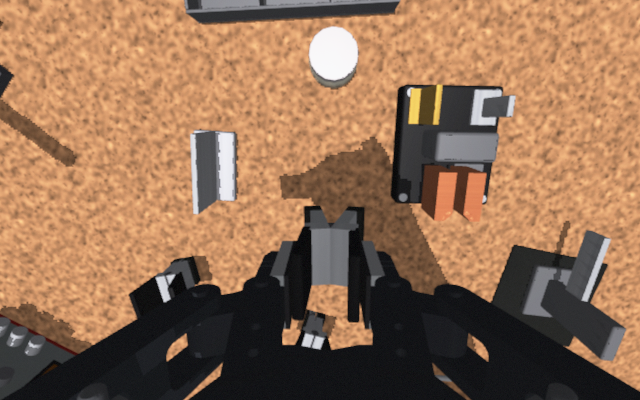

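```bash
cat >> h.py <<'E'
def held(c,s):
    """cloud in tool frame between fingers"""
    W=pts(c);M=R.from_rotvec(s['ee_rot']).as_matrix(); T=(W-s['tool_pos'])@M  # tool x fwd(down), y jaw, z
    v,u=np.indices(W.shape[:2]); m=(u>300)&(u<366)&(v>200)&(v<330)&(T[...,0]>-60)&(T[...,0]<60)
    return W,T,m
def tab(c,x,y,r=35,hue=(15,40),smin=90):
    W=pts(c);hsv=cv2.cvtColor(c['image'],cv2.COLOR_RGB2HSV)
    m=near(W,x,y,r,72,79)
    if hue: m&=(hsv[...,0]>hue[0])&(hsv[...,0]<hue[1])&(hsv[...,1]>smin)
    print('tab',m.sum(),boxfit(W[m]),np.percentile(W[m][:,2],[5,95]).round(1));
E
python3 - <<'E'
from h import *
s=env.sense();c=load('w23');tab(c,644,152)
W,T,m=held(c,s)
for v in range(205,300,8):
    print(v,[tuple(T[v,u].round(0).astype(int)) if np.isfinite(T[v,u,0]) else None for u in (308,316,324,330,336,344,352,358)])
E
```

```text
tab 303 (array([645.3, 152.5]), array([29.5,  5.5], dtype=float32), -3.9) [73.  76.4]
205 [(np.int64(190), np.int64(-21), np.int64(26)), (np.int64(188), np.int64(-12), np.int64(26)), (np.int64(189), np.int64(-4), np.int64(26)), (np.int64(190), np.int64(2), np.int64(26)), (np.int64(188), np.int64(9), np.int64(25)), (np.int64(189), np.int64(17), np.int64(26)), (np.int64(190), np.int64(26), np.int64(26)), (np.int64(189), np.int64(32), np.int64(26))]
213 [(np.int64(37), np.int64(-12), np.int64(-12)), (np.int64(30), np.int64(-7), np.int64(-14)), (np.int64(190), np.int64(-4), np.int64(35)), (np.int64(189), np.int64(2), np.int64(35)), (np.int64(190), np.int64(9), np.int64(35)), (np.int64(31), np.int64(9), np.int64(-13)), (np.int64(31), np.int64(13), np.int64(-13)), (np.int64(35), np.int64(17), np.int64(-12))]
221 [(np.int64(37), np.int64(-12), np.int64(-7)), (np.int64(17), np.int64(-7), np.int64(-13)), (np.int64(17), np.int64(-2), np.int64(-13)), (np.int64(190), np.int64(2), np.int64(44)), None, (np.int64(17), np.int64(8), np.int64(-13)), (np.int64(25), np.int64(13), np.int64(-11)), (np.int
[... 2518 characters left out ...]
p.int64(-10), np.int64(9)), (np.int64(5), np.int64(-7), np.int64(17)), (np.int64(190), np.int64(-4), np.int64(121)), (np.int64(190), np.int64(3), np.int64(121)), (np.int64(4), np.int64(4), np.int64(16)), (np.int64(2), np.int64(8), np.int64(15)), (np.int64(-27), np.int64(9), np.int64(-1)), (np.int64(-27), np.int64(11), np.int64(-1))]
293 [(np.int64(-8), np.int64(-10), np.int64(13)), (np.int64(189), np.int64(-14), np.int64(131)), (np.int64(188), np.int64(-4), np.int64(130)), (np.int64(189), np.int64(3), np.int64(131)), (np.int64(190), np.int64(9), np.int64(131)), (np.int64(189), np.int64(19), np.int64(131)), (np.int64(-27), np.int64(9), np.int64(2)), (np.int64(-28), np.int64(11), np.int64(2))]
```

Run:
```python
from h import *
s=env.sense();c=load('w23')
W,T,m=held(c,s)
v,u=np.indices(T.shape[:2]);g=(u>285)&(u<380)&(v>195)&(v<330)&(T[...,0]<80)&(T[...,0]>10)
P=T[g];print(len(P))
for lo in range(10,60,5):
    q=P[(P[:,0]>=lo)&(P[:,0]<lo+5)]
    if len(q): 
        y=np.sort(q[:,1]);i=np.argmax(np.diff(y)) if len(y)>1 else 0
        print(lo,len(q),y[0].round(1),y[i].round(1),y[min(i+1,len(y)-1)].round(1),y[-1].round(1),'z',q[:,2].min().round(1),q[:,2].max().round(1))
im=c['image'][190:340,270:390,::-1];cv2.imwrite('pics/w23z.png',cv2.resize(im,None,fx=5,fy=4,interpolation=cv2.INTER_CUBIC))
```

```text
929
10 145 -12.6 -1.4 -0.9 14.2 z -14.1 -12.2
15 84 -8.8 -1.4 3.7 11.2 z -13.9 -12.0
20 86 -9.0 -2.5 5.0 12.7 z -14.0 -9.7
25 93 -9.8 -2.5 6.2 14.3 z -13.7 -9.1
30 173 -10.7 -3.7 7.5 18.9 z -13.7 4.3
35 223 -14.5 -4.3 9.5 20.2 z -13.6 5.3
40 105 -14.7 -5.0 10.5 21.2 z -13.7 6.6
45 20 -15.5 -5.1 11.9 12.5 z -13.4 -12.9
```

View pics/w23z.png

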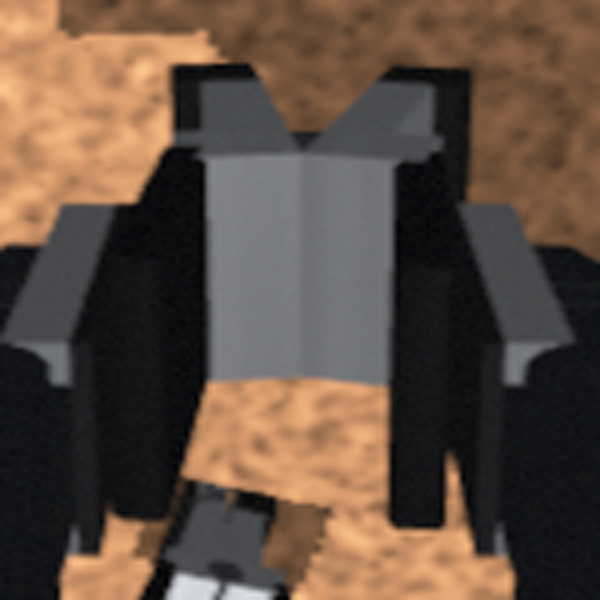

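Call:
carry_out:
  increments:
    - [255, [1.0, -1.5, 0], [0, 0.005, -0.007]]
    - [255, [2.0, -2.2, 0], [0, 0, -0.007]]
    - [255, [2.0, -2.2, -0.5], [0, 0, 0]]
    - [255, [1.5, -1.5, -1.0], [0, 0, 0]]
    - [255, [0.5, -0.6, -1.0], [0, 0, 0]]
    - [255, [0, 0, 0], [0, 0, 0]]
    - [255, [0, 0, 0], [0, 0, 0]]

```text
clock: 21.48
tool_pos: [638.1, 166.5, 160.8]
ee_rot: [-2.181, 0.036, 2.209]
wrist_force: [0.5, -0.2, -0.9]
width: 27.4
```

```bash
cat >> h.py <<'E'
def tabtool(c,s,x,y,zlo=68,zhi=79,hue=(15,40),r=35):
    W=pts(c);M=R.from_rotvec(s['ee_rot']).as_matrix();T=(W-s['tool_pos'])@M
    hsv=cv2.cvtColor(c['image'],cv2.COLOR_RGB2HSV);m=near(W,x,y,r,zlo,zhi)
    if hue: m&=(hsv[...,0]>hue[0])&(hsv[...,0]<hue[1])&(hsv[...,1]>90)
    if m.sum()<5: print('tab few'); return
    print('tab world',m.sum(),boxfit(W[m]),'tool y',T[m][:,1].min().round(1),T[m][:,1].max().round(1),'z',T[m][:,2].min().round(1),T[m][:,2].max().round(1),'top x',np.percentile(T[m][:,0],3).round(1))
def clipjaws(c,s):
    W,T,_=held(c,s);v,u=np.indices(T.shape[:2]);g=(u>285)&(u<380)&(v>195)&(v<330)&(T[...,0]<55)&(T[...,0]>10)
    hsv=cv2.cvtColor(c['image'],cv2.COLOR_RGB2HSV);g&=~((hsv[...,1]>90)&(hsv[...,2]>60))
    P=T[g]
    for lo in range(15,55,5):
        q=P[(P[:,0]>=lo)&(P[:,0]<lo+5)]
        if len(q)>3:
            y=np.sort(q[:,1]);i=np.argmax(np.diff(y));print('jaw x',lo,'inner y',y[i].round(1),y[i+1].round(1))
E
python3 - <<'E'
from h import *
s=st();c=snap('wrist','w24');tabtool(c,s,645,152.5);clipjaws(c,s)
E
```

```text
t 21.48 tcp [638.1 166.5 160.8] yaw_y -92.45 toolx [-0.012  0.01  -1.   ] toolyz -0.01 F [ 0.5 -0.2 -0.9] w 27.4 q [-0.28  0.72 -0.01  1.55 -0.01  0.88 -1.9 ]
tab world 223 (array([649.4, 152. ]), array([21.4,  5.1], dtype=float32), -3.9) tool y 12.2 17.3 z -23.8 -2.4 top x 83.9
jaw x 15 inner y -0.1 1.5
jaw x 20 inner y -3.7 2.6
jaw x 25 inner y -4.9 3.8
jaw x 30 inner y -5.6 5.1
jaw x 35 inner y -6.2 6.4
jaw x 40 inner y -6.9 7.2
jaw x 45 inner y -8.3 8.8
```

View pics/w24.png

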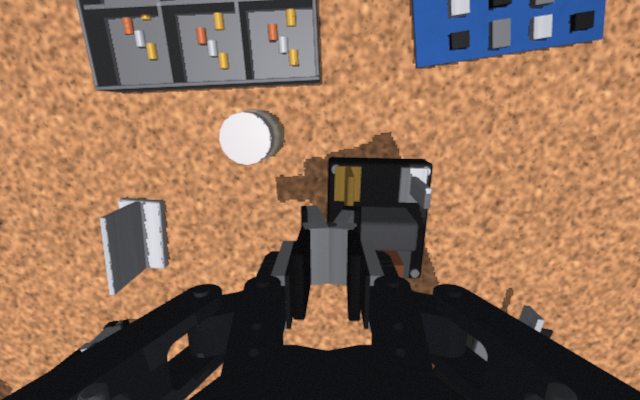

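Call:
carry_out:
  increments:
    - [255, [0.5, -0.7, -0.5], [-0.01, -0.012, -0.02]]
    - [255, [0.4, -0.7, -1.0], [0, 0, 0]]
    - [255, [0, 0, -0.7], [0, 0, 0]]
    - [255, [0, 0, 0], [0, 0, 0]]
    - [255, [0, 0, 0], [0, 0, 0]]

```text
clock: 21.95
tool_pos: [644.0, 158.0, 137.2]
ee_rot: [-2.19, 0.059, 2.194]
wrist_force: [-0.3, 0.0, -1.3]
width: 27.3
```

Run:
```python
from h import *
s=st();c=snap('wrist','w25');tabtool(c,s,645,152.5);clipjaws(c,s)
snap('scene','s25')
im=c['image'][140:340,230:430,::-1];cv2.imwrite('pics/w25z.png',cv2.resize(im,None,fx=3,fy=3,interpolation=cv2.INTER_CUBIC))
im=load('s25')['image'][120:280,300:480,::-1];cv2.imwrite('pics/s25z.png',cv2.resize(im,None,fx=4,fy=3.7,interpolation=cv2.INTER_CUBIC))
```

```text
t 21.95 tcp [644.  158.  137.2] yaw_y -93.22 toolx [-0.002  0.002 -1.   ] toolyz -0.002 F [-0.3  0.  -1.3] w 27.3 q [-0.28  0.75 -0.    1.56 -0.    0.83 -1.91]
tab world 171 (array([652.3, 151.6]), array([15.9,  4.7], dtype=float32), -2.8) tool y 3.6 8.4 z -16.7 -0.8 top x 60.7
jaw x 15 inner y -0.6 1.5
jaw x 20 inner y -3.7 3.2
jaw x 25 inner y -4.8 4.4
jaw x 30 inner y -5.5 5.7
jaw x 35 inner y -6.8 7.1
jaw x 40 inner y -7.5 7.9
jaw x 45 inner y -8.3 9.3
```

View pics/w25z.png

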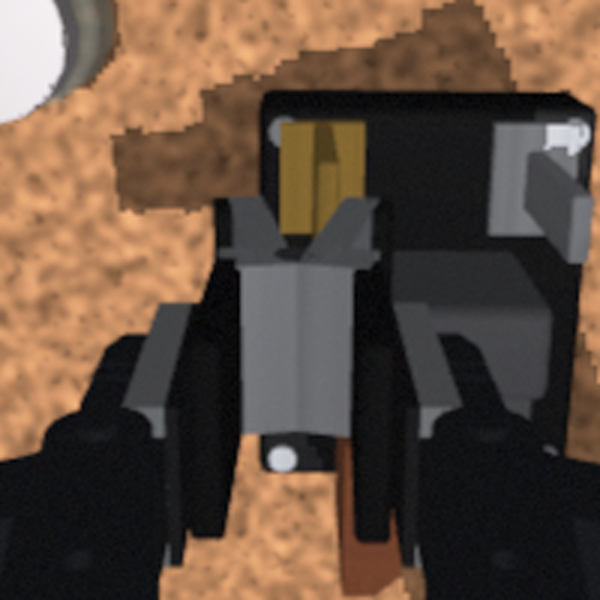

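View pics/s25z.png

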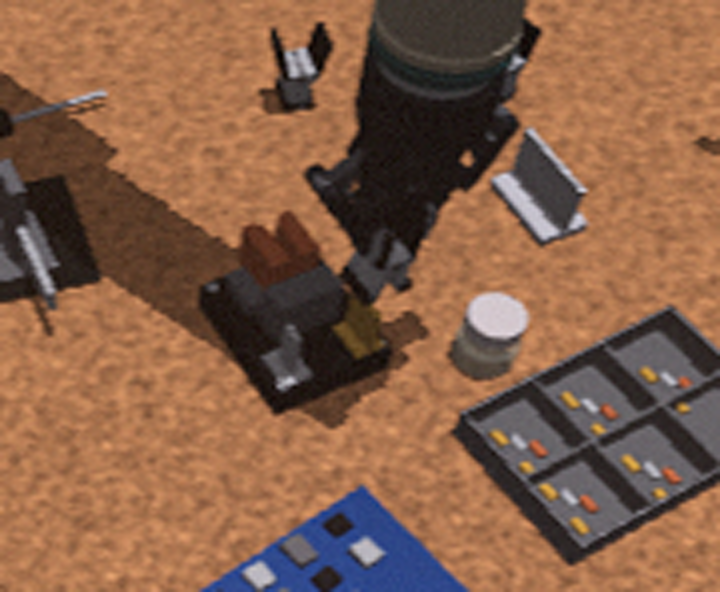

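Call:
carry_out:
  increments:
    - [255, [0.35, -0.5, -0.2], [0, 0, -0.005]]
    - [255, [0, 0, -0.2], [0, 0, 0]]
    - [255, [0, 0, 0], [0, 0, 0]]

```text
clock: 22.3
tool_pos: [648.3, 153.5, 134.1]
ee_rot: [-2.189, 0.063, 2.189]
wrist_force: [-0.9, 0.4, -1.3]
width: 27.4
```

Run:
```python
from h import *
s=st();c=snap('wrist','w26');tabtool(c,s,645,152.5);clipjaws(c,s)
```

```text
t 22.3 tcp [648.3 153.5 134.1] yaw_y -93.49 toolx [ 0.     0.003 -1.   ] toolyz -0.003 F [-0.9  0.4 -1.3] w 27.4 q [-0.27  0.76 -0.    1.56 -0.    0.83 -1.9 ]
tab world 151 (array([653.3, 151.5]), array([14. ,  4.5], dtype=float32), -3.8) tool y -0.3 4.2 z -12.2 1.8 top x 57.5
jaw x 15 inner y -2.6 1.5
jaw x 20 inner y -3.7 3.2
jaw x 25 inner y -4.9 4.4
jaw x 30 inner y -5.5 5.7
jaw x 35 inner y -6.2 6.5
jaw x 40 inner y -7.5 7.9
jaw x 45 inner y -8.3 9.3
```

Call:
carry_out:
  increments:
    - [255, [-0.05, -0.16, -0.3], [0, 0, 0]]
    - [255, [0, 0, -0.5], [0, 0, 0]]
    - [255, [0, 0, -0.5], [0, 0, 0]]
    - [255, [0, 0, -0.3], [0, 0, 0]]
    - [255, [0, 0, 0], [0, 0, 0]]

```text
clock: 22.77
tool_pos: [648.2, 151.1, 116.9]
ee_rot: [-2.19, 0.064, 2.187]
wrist_force: [-0.4, -0.1, -1.4]
width: 27.5
```

Run:
```python
from h import *
s=st();c=snap('wrist','w27');tabtool(c,s,645,152.5);clipjaws(c,s)
im=c['image'][140:340,230:430,::-1];cv2.imwrite('pics/w27z.png',cv2.resize(im,None,fx=3,fy=3,interpolation=cv2.INTER_CUBIC))
```

```text
t 22.77 tcp [648.2 151.1 116.9] yaw_y -93.53 toolx [ 0.001  0.003 -1.   ] toolyz -0.003 F [-0.4 -0.1 -1.4] w 27.5 q [-0.27  0.78 -0.    1.57 -0.    0.79 -1.9 ]
tab world 128 (array([656.8, 152.2]), array([30.6,  9. ], dtype=float32), 85.9) tool y -16.8 13.8 z -13.0 -3.9 top x 40.6
jaw x 15 inner y -3.1 1.5
jaw x 20 inner y -3.7 3.2
jaw x 25 inner y -4.8 4.5
jaw x 30 inner y -5.5 5.8
jaw x 35 inner y -6.1 7.1
jaw x 40 inner y -2.8 2.9
jaw x 45 inner y -8.2 2.3
jaw x 50 inner y 3.9 3.9
```

View pics/w27z.png

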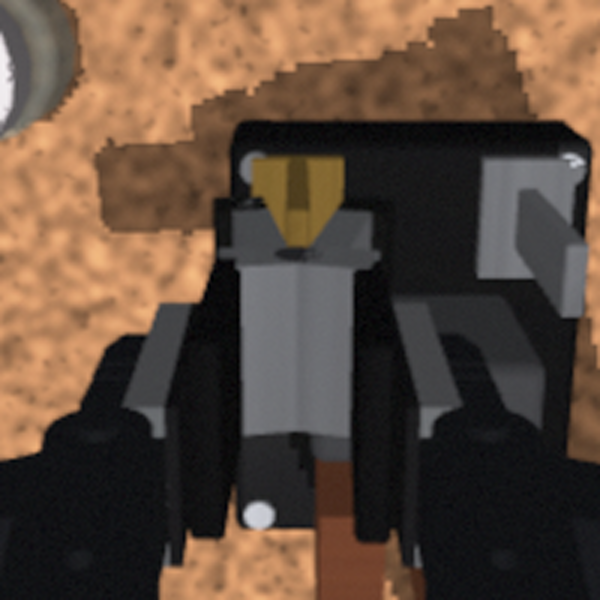

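Call:
carry_out:
  increments:
    - [255, [0, 0, -0.5], [0, 0, 0]]
    - [255, [0, 0, -0.5], [0, 0, 0]]
    - [255, [0, 0, -0.4], [0, 0, 0]]
    - [255, [0, 0, -0.2], [0, 0, 0]]
    - [255, [0, 0, 0], [0, 0, 0]]

```text
clock: 23.23
tool_pos: [648.2, 151.4, 99.3]
ee_rot: [-2.19, 0.063, 2.187]
wrist_force: [-0.8, 0.3, -1.4]
width: 27.2
```

Run:
```python
from h import *
s=st();c=snap('wrist','w28')
im=c['image'][140:340,230:430,::-1];cv2.imwrite('pics/w28z.png',cv2.resize(im,None,fx=3,fy=3,interpolation=cv2.INTER_CUBIC))
```

```text
t 23.23 tcp [648.2 151.4  99.3] yaw_y -93.51 toolx [ 0.001  0.003 -1.   ] toolyz -0.003 F [-0.8  0.3 -1.4] w 27.2 q [-0.27  0.8  -0.    1.58  0.    0.76 -1.9 ]
```

View pics/w28z.png

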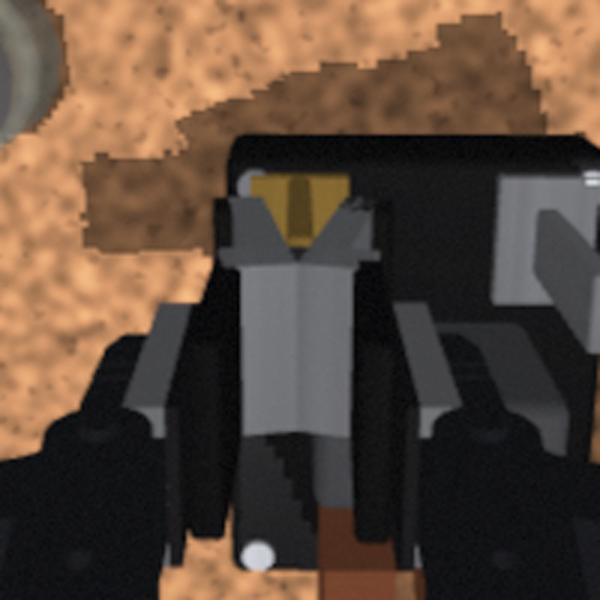

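Call:
carry_out:
  increments:
    - [80, [0, 0, 0], [0, 0, 0]]
    - [0, [0, 0, 0], [0, 0, 0]]
    - [0, [0, 0, 0], [0, 0, 0]]
    - [0, [0, 0, 0], [0, 0, 0]]
    - [0, [0, 0, 0], [0, 0, 0]]
    - [0, [0, 0, 0], [0, 0, 0]]
    - [0, [0, 0, 1.0], [0, 0, 0]]
    - [0, [0, 0, 2.5], [0, 0, 0]]

```text
clock: 23.95
tool_pos: [645.9, 150.9, 132.5]
ee_rot: [-2.184, 0.065, 2.195]
wrist_force: [0.3, -0.4, 1.1]
width: 85.9
```

Call:
carry_out:
  increments:
    - [0, [-1.0, 1.0, 3.5], [0, 0, 0]]
    - [0, [-2.5, 2.0, 3.5], [0, 0, 0]]
    - [0, [-3.0, 2.0, 2.5], [0, 0, 0]]
    - [0, [-3.0, 2.0, 1.0], [0, 0, 0]]
    - [0, [-2.0, 1.0, 0], [0, 0, 0]]
    - [0, [0, 0, 0], [0, 0, 0]]
    - [0, [0, 0, 0], [0, 0, 0]]

```text
clock: 24.53
tool_pos: [532.7, 231.0, 250.1]
ee_rot: [-2.196, 0.063, 2.173]
wrist_force: [0.7, -0.0, 0.3]
width: 85.8
```

Run:
```python
from h import *
s=st();c=snap('wrist','w29');refine(c,607,126.6)
W=pts(c);m=near(W,645,152,50,100,130);print(m.sum(),boxfit(W[m]),np.percentile(W[m][:,2],98))
```

```text
t 24.53 tcp [532.7 231.  250.1] yaw_y -93.73 toolx [ 0.01   0.008 -1.   ] toolyz -0.008 F [ 0.7 -0.   0.3] w 85.8 q [-0.46  0.5   0.    1.71 -0.    0.92 -2.09]
base 3494 (array([607.2, 126.7]), array([108.7,  90.5], dtype=float32), -3.9) 28.470347024769808
refined [607.34 127.1   -3.93] slopes [-0.27  0.27  0.19 -0.02] size 108.3 89.3
gap edges -0.2 8.5
left jaw inner slope deg 0.01 [8.5 8.9 8.6 8.6 9.  8.6 8.6 8.7]
right jaw inner slope deg 0.38 [-0.5 -0.3 -0.6 -0.7 -0.3 -0.3 -0.2 -0.4]
1208 (array([646.4, 153. ]), array([36.8, 30.4], dtype=float32), 86.4) 127.39577711348367
```

View pics/w29.png

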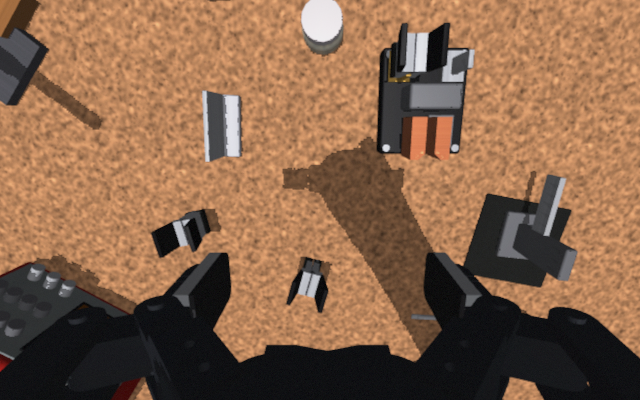

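Call:
carry_out:
  increments:
    - [0, [-2.0, 0.8, -1.0], [-0.008, 0.01, -0.05]]
    - [0, [-3.0, 0.8, -1.5], [0, 0, -0.05]]
    - [0, [-3.0, 0.8, -2.0], [0, 0, -0.05]]
    - [0, [-2.5, 0.6, -2.0], [0, 0, -0.05]]
    - [0, [-1.5, 0.2, -1.5], [0, 0, -0.05]]
    - [0, [0, 0, 0], [0, 0, 0]]
    - [0, [0, 0, 0], [0, 0, 0]]

```text
clock: 25.17
tool_pos: [419.2, 256.4, 168.0]
ee_rot: [-2.049, 0.357, 2.027]
wrist_force: [0.2, -1.2, 0.1]
width: 85.5
```

Run:
```python
from h import *
s=st();c=snap('wrist','w30');clip(c,407,265)
```

```text
t 25.17 tcp [419.2 256.4 168. ] yaw_y -109.6 toolx [ 0.009 -0.007 -1.   ] toolyz 0.003 F [ 0.2 -1.2  0.1] w 85.5 q [-0.67  0.5   0.08  2.02 -0.04  0.62 -2.48]
clip 1247 (array([407.2, 265.2]), array([41.7, 30.3], dtype=float32), 70.6) zmax 73.4 hi (array([407.2, 265.2]), array([41.7, 30.3], dtype=float32), 70.5)
```

View pics/w30.png

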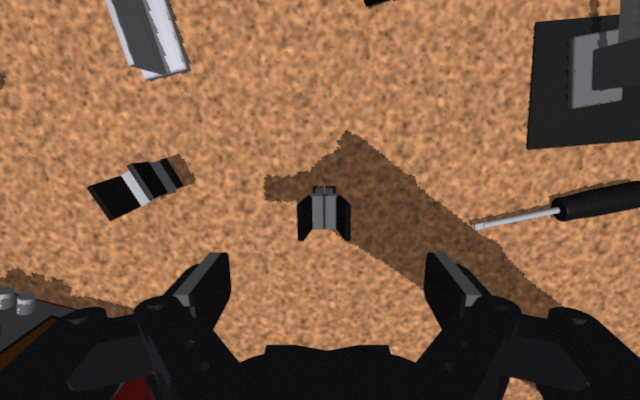

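Call:
carry_out:
  increments:
    - [0, [-0.6, 0.4, -1.0], [0.007, 0.009, 0]]
    - [0, [-0.6, 0.4, -1.5], [0, 0, 0]]
    - [0, [0, 0, -2.0], [0, 0, 0]]
    - [0, [0, 0, -2.0], [0, 0, 0]]
    - [0, [0, 0, -1.0], [0, 0, 0]]
    - [0, [0, 0, 0], [0, 0, 0]]

```text
clock: 25.72
tool_pos: [419.9, 265.7, 92.4]
ee_rot: [-2.038, 0.345, 2.014]
wrist_force: [-0.8, -0.2, -0.0]
width: 85.4
```

Run:
```python
from h import *
s=st();c=snap('wrist','w31');clip(c,407,265)
```

```text
t 25.72 tcp [419.9 265.7  92.4] yaw_y -110.03 toolx [ 0.014  0.01  -1.   ] toolyz -0.015 F [-0.8 -0.2 -0. ] w 85.4 q [-0.65  0.63  0.05  2.08 -0.07  0.42 -2.47]
clip 2535 (array([407.4, 264.9]), array([41.8, 30.3], dtype=float32), 71.0) zmax 73.2 hi (array([407.4, 265. ]), array([41.8, 30.3], dtype=float32), 71.1)
```

Call:
carry_out:
  increments:
    - [0, [-0.7, -0.1, -0.3], [-0.01, 0.014, 0.012]]
    - [0, [-0.6, 0, -0.5], [0, 0.005, 0]]
    - [0, [-0.1, 0, -1.0], [0, 0.003, 0]]
    - [0, [-0.1, 0, -0.8], [0, 0.003, 0]]
    - [0, [-0.1, 0, -0.5], [0, 0, 0]]
    - [0, [0, 0, 0], [0, 0, 0]]

```text
clock: 26.27
tool_pos: [406.6, 265.8, 61.9]
ee_rot: [-2.029, 0.345, 2.044]
wrist_force: [-1.0, 0.9, 0.0]
width: 85.3
```

Run:
```python
from h import *
s=st();c=snap('wrist','w32');clip(c,407,265)
```

```text
t 26.27 tcp [406.6 265.8  61.9] yaw_y -109.4 toolx [-0.007  0.004 -1.   ] toolyz -0.002 F [-1.   0.9  0. ] w 85.3 q [-0.65  0.68  0.03  2.1  -0.07  0.36 -2.47]
clip 4044 (array([407.5, 265.3]), array([88.9, 30.7], dtype=float32), 70.8) zmax 80.3 hi (array([407.6, 265.3]), array([88.9, 29.6], dtype=float32), 70.4)
```

Nearly there; 14 mm down, small tilt fix, then check.

Call:
carry_out:
  increments:
    - [0, [0, 0, -0.5], [0, -0.004, 0]]
    - [0, [-0.1, 0, -0.5], [0, 0, 0]]
    - [0, [-0.1, 0, -0.4], [0, 0, 0]]
    - [0, [0, 0, 0], [0, 0, 0]]

```text
clock: 26.65
tool_pos: [405.1, 266.2, 47.3]
ee_rot: [-2.034, 0.343, 2.038]
wrist_force: [-0.0, -0.1, -0.1]
width: 85.7
```

Run:
```python
from h import *
s=st()
```

```text
t 26.65 tcp [405.1 266.2  47.3] yaw_y -109.39 toolx [-0.001  0.005 -1.   ] toolyz -0.005 F [-0.  -0.1 -0.1] w 85.7 q [-0.66  0.71  0.03  2.12 -0.08  0.31 -2.47]
```

Call:
carry_out:
  increments:
    - [255, [0.1, 0, -0.2], [0, 0, 0]]
    - [255, [0, 0, 0], [0, 0, 0]]
    - [255, [0, 0, 0], [0, 0, 0]]
    - [255, [0, 0, 0], [0, 0, 0]]
    - [255, [0, 0, 0], [0, 0, 0]]
    - [255, [0, 0, 0], [0, 0, 0]]
    - [255, [0, 0, 0], [0, 0, 0]]
    - [255, [0, 0, 0], [0, 0, 0]]
  squeeze: 35

```text
clock: 27.32
tool_pos: [405.3, 261.4, 48.3]
ee_rot: [-2.033, 0.352, 2.04]
wrist_force: [-0.4, 0.9, -1.4]
width: 28.0
```

Call:
carry_out:
  increments:
    - [255, [0, 0, 1.0], [0, 0, 0]]
    - [255, [0, 0, 2.0], [0, 0, 0]]
    - [255, [0, 0, 3.0], [0, 0, 0]]
    - [255, [0, 0, 3.0], [0, 0, 0.02]]
    - [255, [0.5, -0.5, 3.0], [0, 0, 0.02]]
    - [255, [1.0, -1.0, 2.0], [0, 0, 0.02]]
    - [255, [0.5, -0.5, 0], [0, 0, 0]]
    - [255, [0, 0, 0], [0, 0, 0]]

```text
clock: 27.98
tool_pos: [424.0, 241.9, 197.2]
ee_rot: [-2.071, 0.288, 2.078]
wrist_force: [-0.5, -0.3, -1.7]
width: 27.2
```

Run:
```python
from h import *
s=st();c=snap('wrist','w33');clipjaws(c,s)
```

```text
t 27.98 tcp [424.  241.9 197.2] yaw_y -105.74 toolx [-0.003 -0.001 -1.   ] toolyz 0.001 F [-0.5 -0.3 -1.7] w 27.2 q [-0.61  0.45  0.05  2.   -0.03  0.7  -2.39]
jaw x 15 inner y -3.0 0.5
jaw x 20 inner y -4.1 3.3
jaw x 25 inner y -4.8 4.5
jaw x 30 inner y -5.4 5.2
jaw x 35 inner y -6.7 6.5
jaw x 40 inner y -7.9 8.5
jaw x 45 inner y -8.1 9.4
```

View pics/w33.png

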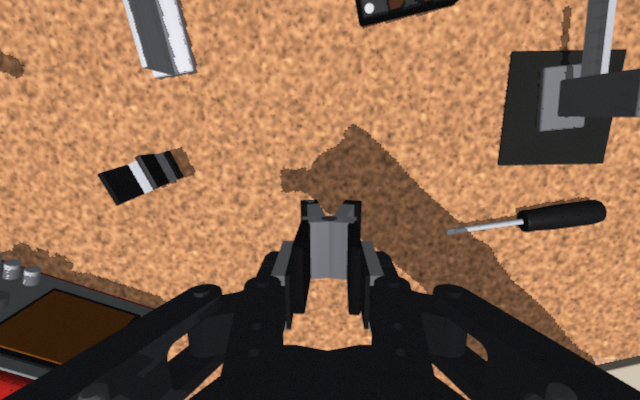

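Call:
carry_out:
  increments:
    - [255, [1.0, -2.5, 1.0], [0, 0, 0.01]]
    - [255, [1.7, -3.5, 1.0], [0, 0, 0.01]]
    - [255, [1.7, -3.5, 0.5], [0, 0, 0.01]]
    - [255, [1.7, -3.5, 0], [0, 0, 0.01]]
    - [255, [1.7, -3.5, 0], [0, 0, 0.01]]
    - [255, [1.7, -3.5, 0], [0, 0, 0.01]]
    - [255, [1.7, -3.5, 0], [0, 0, 0.01]]
    - [255, [1.7, -3.5, 0], [0, 0, 0.01]]

```text
clock: 28.7
tool_pos: [543.0, -22.2, 212.3]
ee_rot: [-2.105, 0.173, 2.165]
wrist_force: [1.2, 0.3, -0.8]
width: 27.8
```

Run:
```python
from h import *
s=st()
```

```text
t 28.7 tcp [543.  -22.2 212.3] yaw_y -99.38 toolx [-0.028  0.004 -1.   ] toolyz 0.0 F [ 1.2  0.3 -0.8] w 27.8 q [-0.03  0.51  0.04  1.81 -0.03  0.84 -1.72]
```

Call:
carry_out:
  increments:
    - [255, [1.5, -3.0, 0], [0, -0.01, 0]]
    - [255, [1.5, -3.0, 0], [0, -0.01, 0]]
    - [255, [1.5, -3.0, 0], [0, -0.005, 0]]
    - [255, [0.5, -1.0, 0], [0, 0, 0]]
    - [255, [0, 0, 0], [0, 0, 0]]
    - [255, [0, 0, 0], [0, 0, 0]]

```text
clock: 29.2
tool_pos: [591.0, -133.4, 200.3]
ee_rot: [-2.108, 0.184, 2.149]
wrist_force: [1.0, 0.1, -1.6]
width: 27.6
```

Run:
```python
from h import *
s=st();c=snap('wrist','w34');clipjaws(c,s);tabtool(c,s,641,-186)
W=pts(c);m=near(W,601,-208,85,22,34);print(boxfit(W[m]))
```

```text
t 29.2 tcp [ 591.  -133.4  200.3] yaw_y -100.04 toolx [-0.019  0.004 -1.   ] toolyz -0.001 F [ 1.   0.1 -1.6] w 27.6 q [ 0.15  0.61  0.04  1.66 -0.03  0.89 -1.54]
jaw x 15 inner y -1.0 2.1
jaw x 20 inner y -4.2 3.2
jaw x 25 inner y -4.8 3.9
jaw x 30 inner y -5.4 5.1
jaw x 35 inner y -6.7 6.6
jaw x 40 inner y -7.4 7.9
jaw x 45 inner y -8.2 8.7
tab world 282 (array([ 641.1, -185.8]), array([29.7,  5.2], dtype=float32), -9.0) tool y 40.2 45.8 z -75.7 -46.1 top x 122.6
(array([ 601.2, -208. ]), array([110.5,  90.4], dtype=float32), -8.7)
```

View pics/w34.png

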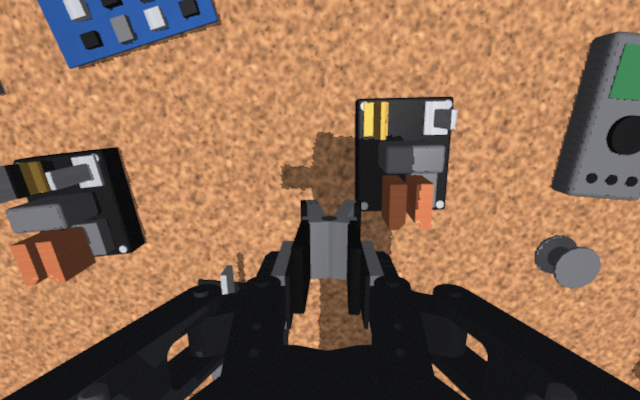

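Call:
carry_out:
  increments:
    - [255, [1.0, -1.0, -0.5], [0, -0.015, 0.02]]
    - [255, [1.5, -1.6, -1.0], [0, 0, 0]]
    - [255, [1.5, -1.6, -1.5], [0, 0, 0]]
    - [255, [0.7, -0.7, -1.0], [0, 0, 0]]
    - [255, [0, 0, -0.5], [0, 0, 0]]
    - [255, [0, 0, 0], [0, 0, 0]]
    - [255, [0, 0, 0], [0, 0, 0]]

```text
clock: 29.83
tool_pos: [635.2, -162.9, 151.0]
ee_rot: [-2.129, 0.126, 2.16]
wrist_force: [0.4, 0.2, -0.7]
width: 27.1
```

Run:
```python
from h import *
s=st();c=snap('wrist','w35');clipjaws(c,s);tabtool(c,s,641,-186)
W,T,_=held(c,s);v,u=np.indices(T.shape[:2]);g=(u>312)&(u<345)&(v>205)&(v<300)&(abs(T[...,0]-5)<5)&(abs(T[...,1])<7);print('hinge z',np.percentile(T[g][:,2],[1,99]))
```

```text
t 29.83 tcp [ 635.2 -162.9  151. ] yaw_y -97.67 toolx [-0.013  0.017 -1.   ] toolyz -0.015 F [ 0.4  0.2 -0.7] w 27.1 q [ 0.2   0.73  0.02  1.56 -0.03  0.87 -1.46]
jaw x 15 inner y -3.1 1.5
jaw x 20 inner y -4.2 2.7
jaw x 25 inner y -4.8 4.4
jaw x 30 inner y -5.4 5.2
jaw x 35 inner y -6.1 6.6
jaw x 40 inner y -7.4 7.3
jaw x 45 inner y -8.2 9.4
tab world 288 (array([ 642.1, -185.9]), array([29.3,  5.1], dtype=float32), -8.6) tool y 20.6 25.9 z -25.7 3.6 top x 74.0
hinge z [-16.66626553  13.22671638]
```

Call:
carry_out:
  increments:
    - [255, [0.2, -0.9, -0.5], [-0.015, -0.01, -0.02]]
    - [255, [0.2, -0.9, -0.5], [0, 0, 0]]
    - [255, [0.1, -0.4, -0.3], [0, 0, 0]]
    - [255, [0, 0, 0], [0, 0, 0]]
    - [255, [0, 0, 0], [0, 0, 0]]

```text
clock: 30.3
tool_pos: [640.2, -184.3, 139.5]
ee_rot: [-2.141, 0.163, 2.142]
wrist_force: [1.1, 0.1, -1.5]
width: 27.3
```

Run:
```python
from h import *
s=st();c=snap('wrist','w36');clipjaws(c,s);tabtool(c,s,641,-186)
```

```text
t 30.3 tcp [ 640.2 -184.3  139.5] yaw_y -98.77 toolx [-0.     0.001 -1.   ] toolyz -0.001 F [ 1.1  0.1 -1.5] w 27.3 q [ 0.22  0.75  0.03  1.55 -0.03  0.84 -1.46]
jaw x 15 inner y -0.1 2.0
jaw x 20 inner y -4.2 3.2
jaw x 25 inner y -4.8 4.4
jaw x 30 inner y -5.5 5.7
jaw x 35 inner y -6.8 7.1
jaw x 40 inner y -7.5 7.8
jaw x 45 inner y -8.2 9.2
tab world 190 (array([ 648.7, -187.1]), array([15.5,  4.7], dtype=float32), -8.7) tool y -0.9 3.8 z -16.6 -1.1 top x 63.1
```

Call:
carry_out:
  increments:
    - [255, [0, -0.12, -0.5], [0, 0, 0]]
    - [255, [0, 0, -0.7], [0, 0, 0]]
    - [255, [0, 0, -0.7], [0, 0, 0]]
    - [255, [0, 0, -0.4], [0, 0, 0]]
    - [255, [0, 0, 0], [0, 0, 0]]

```text
clock: 30.77
tool_pos: [640.2, -185.5, 114.4]
ee_rot: [-2.141, 0.163, 2.141]
wrist_force: [-0.7, -0.6, -1.3]
width: 27.7
```

Run:
```python
from h import *
s=st();c=snap('wrist','w37')
im=c['image'][140:340,230:430,::-1];cv2.imwrite('pics/w37z.png',cv2.resize(im,None,fx=3,fy=3,interpolation=cv2.INTER_CUBIC))
```

```text
t 30.77 tcp [ 640.2 -185.5  114.4] yaw_y -98.78 toolx [ 0.     0.002 -1.   ] toolyz -0.002 F [-0.7 -0.6 -1.3] w 27.7 q [ 0.22  0.78  0.03  1.57 -0.03  0.79 -1.46]
```

View pics/w37z.png

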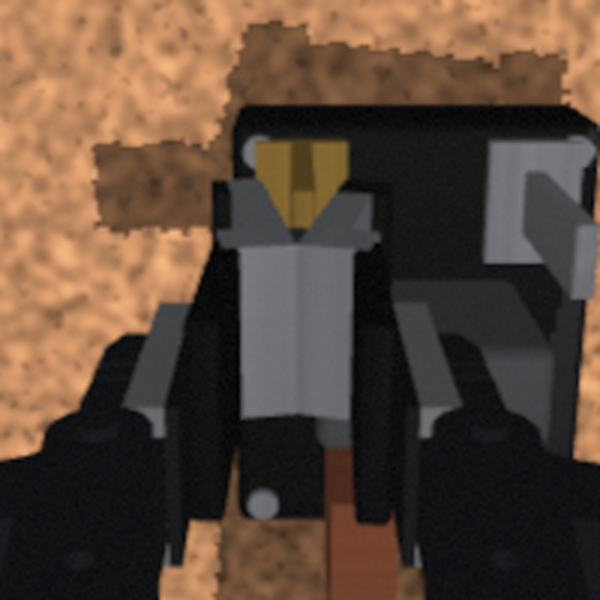

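Tab (zoom px 302, 200) is centred in the clip's V; go down 15 mm and release.

Call:
carry_out:
  increments:
    - [255, [0, 0, -0.5], [0, 0, 0]]
    - [255, [0, 0, -0.5], [0, 0, 0]]
    - [255, [0, 0, -0.4], [0, 0, 0]]
    - [255, [0, 0, -0.1], [0, 0, 0]]
    - [255, [0, 0, 0], [0, 0, 0]]

```text
clock: 31.23
tool_pos: [640.5, -185.2, 98.1]
ee_rot: [-2.142, 0.162, 2.141]
wrist_force: [0.3, -0.7, -1.0]
width: 27.1
```

Call:
carry_out:
  increments:
    - [80, [0, 0, 0], [0, 0, 0]]
    - [0, [0, 0, 0], [0, 0, 0]]
    - [0, [0, 0, 0], [0, 0, 0]]
    - [0, [0, 0, 0], [0, 0, 0]]
    - [0, [0, 0, 0], [0, 0, 0]]
    - [0, [0, 0, 0], [0, 0, 0]]
    - [0, [0, 0, 1.0], [0, 0, 0]]
    - [0, [0, 0, 2.5], [0, 0, 0]]

```text
clock: 31.9
tool_pos: [638.1, -184.5, 131.0]
ee_rot: [-2.134, 0.161, 2.148]
wrist_force: [0.0, 0.4, -0.6]
width: 85.2
```

Call:
carry_out:
  increments:
    - [0, [-1.0, 1.0, 3.5], [0, 0, 0]]
    - [0, [-2.5, 2.0, 3.5], [0, 0, 0]]
    - [0, [-3.0, 3.0, 2.5], [0, 0, 0]]
    - [0, [-2.0, 3.0, 1.0], [0, 0, 0]]
    - [0, [-1.0, 1.0, 0], [0, 0, 0]]
    - [0, [0, 0, 0], [0, 0, 0]]
    - [0, [0, 0, 0], [0, 0, 0]]

```text
clock: 32.48
tool_pos: [549.4, -89.2, 243.7]
ee_rot: [-2.152, 0.165, 2.129]
wrist_force: [0.8, -0.4, 0.6]
width: 85.6
```

Run:
```python
from h import *
s=st();c=snap('wrist','w38')
W=pts(c);m=near(W,641,-186,50,100,135);print(m.sum(),boxfit(W[m]),np.percentile(W[m][:,2],98))
m=near(W,601,-208,85,22,34);print(boxfit(W[m]))
```

```text
t 32.48 tcp [549.4 -89.2 243.7] yaw_y -98.89 toolx [ 0.011  0.    -1.   ] toolyz -0.002 F [ 0.8 -0.4  0.6] w 85.6 q [ 0.09  0.47  0.04  1.78 -0.02  0.88 -1.59]
1175 (array([ 641.6, -183. ]), array([36.2, 30. ], dtype=float32), 82.0) 126.68071980469881
(array([ 601.4, -207.7]), array([108.5,  90.1], dtype=float32), -8.9)
```

View pics/w38.png

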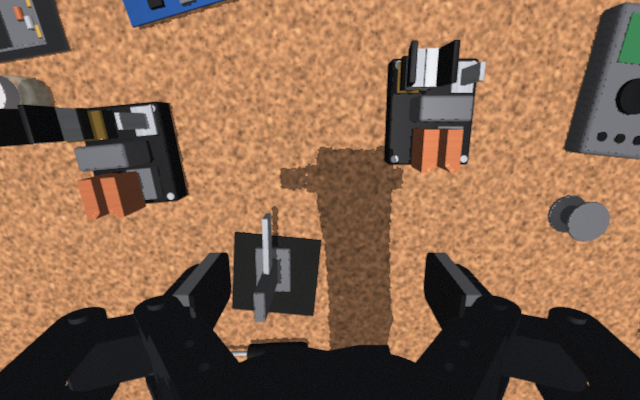

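Call:
carry_out:
  increments:
    - [0, [-0.5, 2.5, 0], [0, 0.01, 0.02]]
    - [0, [-0.7, 4.0, 0], [0, 0, 0.025]]
    - [0, [-0.7, 4.0, 0], [0, 0, 0.025]]
    - [0, [-0.7, 4.0, 0], [0, 0, 0.025]]
    - [0, [-0.7, 4.0, 0], [0, 0, 0.025]]
    - [0, [-0.7, 4.0, 0], [0, 0, 0.025]]
    - [0, [-0.7, 4.0, 0], [0, 0, 0.025]]
    - [0, [-0.7, 4.0, 0], [0, 0, 0.025]]

```text
clock: 33.2
tool_pos: [503.1, 203.7, 241.3]
ee_rot: [2.218, -0.003, -2.203]
wrist_force: [-0.6, -0.0, 0.1]
width: 85.7
```

Call:
carry_out:
  increments:
    - [0, [-0.3, 4.0, 0], [0, 0, 0.025]]
    - [0, [-0.3, 4.0, -0.5], [0, 0, 0.025]]
    - [0, [-0.2, 4.0, -0.5], [0, 0, 0.025]]
    - [0, [0, 2.5, -0.5], [0, 0, 0.02]]
    - [0, [0, 1.0, 0], [0, 0, 0]]
    - [0, [0, 0, 0], [0, 0, 0]]
    - [0, [0, 0, 0], [0, 0, 0]]

```text
clock: 33.78
tool_pos: [498.4, 373.2, 221.1]
ee_rot: [2.166, 0.11, -2.152]
wrist_force: [0.8, -0.8, 1.1]
width: 85.4
```

Run:
```python
from h import *
s=st();c=snap('wrist','w39');clip(c,481,402)
W=pts(c);m=near(W,597,352,60,56,64);print(m.sum(),boxfit(W[m]),W[m][:,2].max())
```

```text
t 33.78 tcp [498.4 373.2 221.1] yaw_y -83.58 toolx [ 0.007 -0.01  -1.   ] toolyz 0.01 F [ 0.8 -0.8  1.1] w 85.4 q [-0.66  0.6  -0.06  1.61  0.06  0.94 -2.2 ]
clip 876 (array([481.3, 402.1]), array([41.3, 30. ], dtype=float32), -82.8) zmax 73.3 hi (array([481.4, 402.1]), array([41.3, 29.6], dtype=float32), -83.0)
497 (array([596.9, 352.7]), array([69.9,  5.2], dtype=float32), -6.6) 62.80909258745578
```

View pics/w39.png

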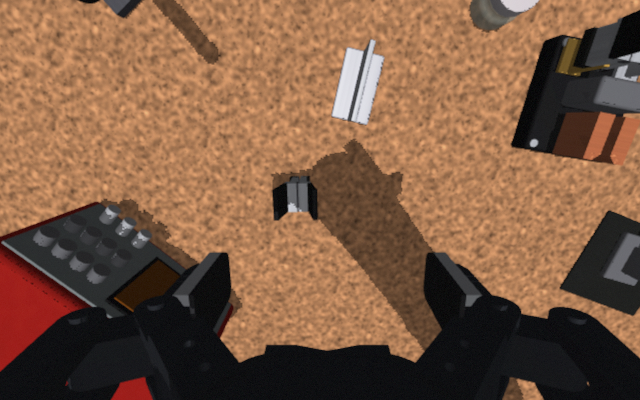

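Run:
```python
from h import *
for t in ('w39','top0'):
    W=pts(load(t));m=(W[...,2]>30)&(W[...,2]<150)&(W[...,1]>430)&(W[...,0]<520)&(W[...,0]>150)&(W[...,1]<800)
    v,u=np.indices(m.shape); 
    if t=='w39': m&=(u<240)&~((u>170)&(v>245)) & (v<310)
    P=W[m];print(t,len(P),P[P[:,0].argmax()].round(0),P[P[:,1].argmin()].round(0))
    d=np.hypot(P[:,0]-481,P[:,1]-402);print('nearest',d.min(),P[d.argmin()].round(0))
```

```text
w39 14000 [450. 597.  35.] [379. 522.  67.]
nearest 157.8383172065365 [379. 522.  67.]
top0 10629 [449. 605. 106.] [326. 467.  97.]
nearest 152.7188901580516 [364. 500.  57.]
```

Call:
carry_out:
  increments:
    - [0, [-0.8, 1.2, -1.0], [0.008, 0.007, 0.01]]
    - [0, [-0.8, 1.2, -2.0], [0, 0, 0]]
    - [0, [-0.1, 0.4, -2.5], [0, 0, 0]]
    - [0, [0, 0, -2.5], [0, 0, 0]]
    - [0, [0, 0, -1.5], [0, 0, 0]]
    - [0, [0, 0, 0], [0, 0, 0]]
    - [0, [0, 0, 0], [0, 0, 0]]

```text
clock: 34.42
tool_pos: [485.5, 390.3, 123.3]
ee_rot: [2.17, 0.108, -2.164]
wrist_force: [-0.6, 0.2, 0.9]
width: 85.4
```

Run:
```python
from h import *
s=st();c=snap('wrist','w40');clip(c,481,402)
```

```text
t 34.42 tcp [485.5 390.3 123.3] yaw_y -84.11 toolx [ 0.003 -0.003 -1.   ] toolyz 0.003 F [-0.6  0.2  0.9] w 85.4 q [-0.69  0.72 -0.06  1.69  0.06  0.73 -2.25]
clip 1880 (array([481.5, 401.9]), array([41.9, 30.2], dtype=float32), -82.8) zmax 73.4 hi (array([481.5, 401.9]), array([41.8, 30.2], dtype=float32), -82.9)
```

Call:
carry_out:
  increments:
    - [0, [-0.3, 0.6, -0.5], [0, 0, 0.02]]
    - [0, [-0.2, 0.5, -1.0], [0, 0, 0]]
    - [0, [0, 0, -1.5], [0, 0, 0]]
    - [0, [0, 0, -1.0], [0, 0, 0]]
    - [0, [0, 0, 0], [0, 0, 0]]
    - [0, [0, 0, 0], [0, 0, 0]]

```text
clock: 34.97
tool_pos: [482.8, 404.7, 85.6]
ee_rot: [2.171, 0.137, -2.148]
wrist_force: [0.1, 0.4, 1.3]
width: 85.2
```

Run:
```python
from h import *
s=st();c=snap('wrist','w41');clip(c,481,402)
```

```text
t 34.97 tcp [482.8 404.7  85.6] yaw_y -82.94 toolx [ 0.01   0.004 -1.   ] toolyz -0.003 F [0.1 0.4 1.3] w 85.2 q [-0.71  0.77 -0.06  1.7   0.07  0.66 -2.25]
clip 2788 (array([481.4, 401.8]), array([41.9, 30.6], dtype=float32), -82.9) zmax 73.3 hi (array([481.5, 401.8]), array([41.9, 30.2], dtype=float32), -82.9)
```

Call:
carry_out:
  increments:
    - [0, [-0.2, -0.3, -0.5], [-0.003, 0.01, 0]]
    - [0, [0, 0, -1.2], [0, 0, 0]]
    - [0, [0, 0, -1.2], [0, 0, 0]]
    - [0, [-0.1, 0, -0.8], [0, 0, 0]]
    - [0, [0, 0, -0.1], [0, 0, 0]]
    - [0, [0, 0, 0], [0, 0, 0]]

```text
clock: 35.52
tool_pos: [480.2, 401.5, 44.9]
ee_rot: [2.16, 0.134, -2.158]
wrist_force: [0.0, -0.2, -0.1]
width: 85.4
```

Call:
carry_out:
  increments:
    - [255, [0, 0, 0.1], [0, 0, 0]]
    - [255, [0, 0, 0], [0, 0, 0]]
    - [255, [0, 0, 0], [0, 0, 0]]
    - [255, [0, 0, 0], [0, 0, 0]]
    - [255, [0, 0, 0], [0, 0, 0]]
    - [255, [0, 0, 0], [0, 0, 0]]
    - [255, [0, 0, 0], [0, 0, 0]]
    - [255, [0, 0, 0], [0, 0, 0]]
  squeeze: 35

```text
clock: 36.18
tool_pos: [483.0, 398.8, 50.7]
ee_rot: [2.163, 0.129, -2.153]
wrist_force: [-1.4, -0.2, -0.6]
width: 28.5
```

Call:
carry_out:
  increments:
    - [255, [0, 0, 1.0], [0, 0, 0]]
    - [255, [0, 0, 2.0], [0, 0, 0]]
    - [255, [0, 0, 3.0], [0, 0, 0]]
    - [255, [0.5, 0, 3.0], [0, 0, 0]]
    - [255, [1.0, -0.5, 2.0], [0, 0, -0.03]]
    - [255, [2.0, -1.0, 1.0], [0, 0, -0.03]]
    - [255, [1.0, -0.5, 0], [0, 0, -0.03]]
    - [255, [0, 0, 0], [0, 0, 0]]

```text
clock: 36.85
tool_pos: [524.7, 380.5, 177.9]
ee_rot: [2.206, 0.038, -2.205]
wrist_force: [0.3, -0.2, -0.7]
width: 28.1
```

```bash
cat >> h.py <<'E'
def hingez(c,s):
    W,T,_=held(c,s);v,u=np.indices(T.shape[:2]);g=(u>312)&(u<345)&(v>205)&(v<300)&(T[...,0]>-2)&(T[...,0]<14)&(abs(T[...,1])<7);print('hinge tool z',np.percentile(T[g][:,2],[1,99]).round(1),'x',np.median(T[g][:,0]).round(1))
E
python3 - <<'E'
from h import *
s=st();c=snap('wrist','w42');clipjaws(c,s);hingez(c,s)
tabtool(c,s,597,352.5,54,64,None,60)
E
```

```text
t 36.85 tcp [524.7 380.5 177.9] yaw_y -88.11 toolx [ 0.     0.001 -1.   ] toolyz -0.001 F [ 0.3 -0.2 -0.7] w 28.1 q [-0.64  0.68 -0.05  1.58  0.04  0.88 -2.24]
jaw x 15 inner y -2.1 2.5
jaw x 20 inner y -2.7 4.2
jaw x 25 inner y -3.3 5.9
jaw x 30 inner y -3.9 6.8
jaw x 35 inner y -4.5 8.7
jaw x 40 inner y -5.1 10.2
jaw x 45 inner y -5.8 11.6
hinge tool z [-16.   13.9] x 5.2
tab world 673 (array([597. , 352.8]), array([69.9,  5.3], dtype=float32), -6.5) tool y 22.8 37.4 z -105.8 -36.6 top x 116.4
```

View pics/w42.png

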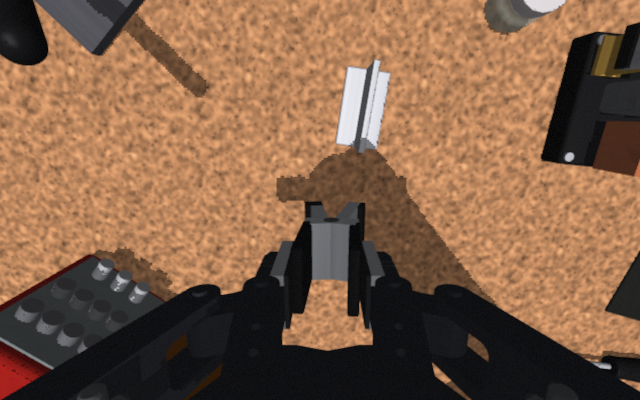

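Call:
carry_out:
  increments:
    - [255, [1.5, -0.6, 0], [0, 0, -0.04]]
    - [255, [2.0, -0.7, -0.5], [0, 0, -0.04]]
    - [255, [2.0, -0.7, -1.0], [0, 0, -0.04]]
    - [255, [1.3, -0.5, -1.5], [0, 0, -0.02]]
    - [255, [0.3, 0, -1.0], [0, 0, 0]]
    - [255, [0, 0, 0], [0, 0, 0]]
    - [255, [0, 0, 0], [0, 0, 0]]

```text
clock: 37.48
tool_pos: [583.5, 360.0, 127.5]
ee_rot: [-2.15, 0.109, 2.193]
wrist_force: [0.7, 0.2, 0.3]
width: 28.4
```

Run:
```python
from h import *
s=st();c=snap('wrist','w43');clipjaws(c,s);hingez(c,s)
tabtool(c,s,597,352.5,54,64,None,60)
im=c['image'][100:340,230:430,::-1];cv2.imwrite('pics/w43z.png',cv2.resize(im,None,fx=2.5,fy=2.5,interpolation=cv2.INTER_CUBIC))
```

```text
t 37.48 tcp [583.5 360.  127.5] yaw_y -95.64 toolx [-0.02  -0.001 -1.   ] toolyz 0.003 F [0.7 0.2 0.3] w 28.4 q [-0.58  0.8  -0.02  1.48  0.    0.88 -2.26]
jaw x 15 inner y -1.6 1.0
jaw x 20 inner y -2.6 4.2
jaw x 25 inner y -3.2 5.5
jaw x 30 inner y -3.8 6.8
jaw x 35 inner y -4.4 8.7
jaw x 40 inner y -5.1 10.2
jaw x 45 inner y -5.8 11.1
hinge tool z [-15.7  14.2] x 5.2
tab world 591 (array([606.3, 351.7]), array([51.7,  5. ], dtype=float32), -6.6) tool y 3.1 8.7 z -50.8 0.9 top x 65.5
```

View pics/w43z.png

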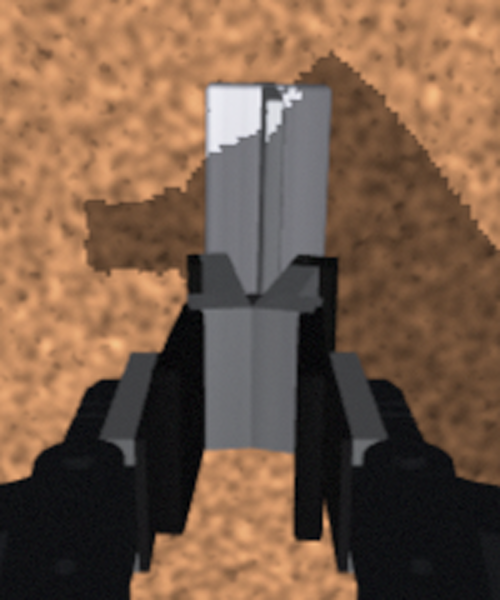

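Call:
carry_out:
  increments:
    - [255, [0.6, -0.25, -0.3], [0, -0.015, -0.015]]
    - [255, [0.5, -0.2, -0.5], [0, -0.003, 0]]
    - [255, [0.1, 0, 0], [0, 0, 0]]
    - [255, [0, 0, 0], [0, 0, 0]]

```text
clock: 37.87
tool_pos: [592.8, 359.0, 120.3]
ee_rot: [-2.162, 0.115, 2.167]
wrist_force: [-0.5, -0.8, 0.1]
width: 28.0
```

Run:
```python
from h import *
s=st();c=snap('wrist','w44');clipjaws(c,s)
tabtool(c,s,597,352.5,54,64,None,60)
```

```text
t 37.87 tcp [592.8 359.  120.3] yaw_y -96.22 toolx [-0.002  0.002 -1.   ] toolyz -0.002 F [-0.5 -0.8  0.1] w 28.0 q [-0.58  0.81 -0.01  1.48  0.01  0.85 -2.27]
jaw x 15 inner y -2.1 2.6
jaw x 20 inner y -2.6 4.2
jaw x 25 inner y -3.2 5.5
jaw x 30 inner y -3.8 6.8
jaw x 35 inner y -4.4 8.7
jaw x 40 inner y -5.1 10.2
jaw x 45 inner y -5.8 11.1
tab world 450 (array([613., 351.]), array([38.6,  5. ], dtype=float32), -6.6) tool y 3.5 8.5 z -40.4 -1.8 top x 59.0
```

Call:
carry_out:
  increments:
    - [255, [0.25, -0.4, -0.2], [0, 0, -0.005]]
    - [255, [0, 0, -0.3], [0, 0, 0]]
    - [255, [0, 0, -0.5], [0, 0, 0]]
    - [255, [0, 0, 0], [0, 0, 0]]
    - [255, [0, 0, 0], [0, 0, 0]]

```text
clock: 38.33
tool_pos: [595.9, 354.7, 110.6]
ee_rot: [-2.16, 0.12, 2.162]
wrist_force: [-0.2, 0.5, -1.8]
width: 27.9
```

Run:
```python
from h import *
s=st();c=snap('wrist','w45');clipjaws(c,s)
tabtool(c,s,597,352.5,54,64,None,60)
im=c['image'][100:340,230:430,::-1];cv2.imwrite('pics/w45z.png',cv2.resize(im,None,fx=2.5,fy=2.5,interpolation=cv2.INTER_CUBIC))
```

```text
t 38.33 tcp [595.9 354.7 110.6] yaw_y -96.54 toolx [-0.001  0.003 -1.   ] toolyz -0.003 F [-0.2  0.5 -1.8] w 27.9 q [-0.57  0.82 -0.01  1.49  0.01  0.83 -2.27]
jaw x 15 inner y -1.6 2.5
jaw x 20 inner y -2.6 4.2
jaw x 25 inner y -3.2 6.0
jaw x 30 inner y -3.8 6.8
jaw x 35 inner y -4.4 8.1
jaw x 40 inner y -5.1 9.6
jaw x 45 inner y 4.0 11.1
jaw x 50 inner y -0.3 0.3
tab world 436 (array([612.6, 352.4]), array([36. , 23.8], dtype=float32), -42.2) tool y -15.7 13.6 z -36.8 -4.0 top x 48.6
```

View pics/w45z.png

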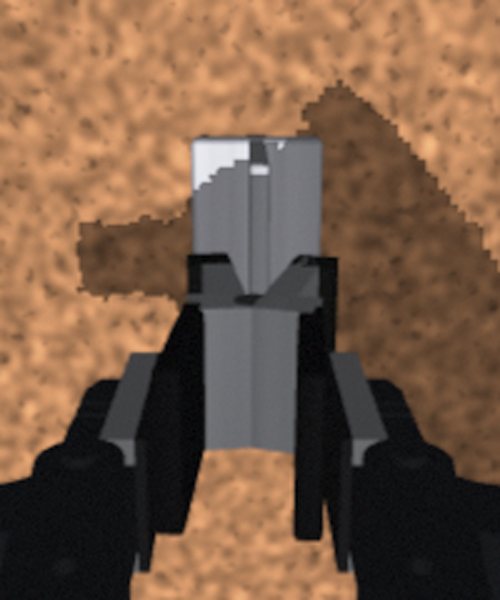

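Call:
carry_out:
  increments:
    - [255, [0, 0, -0.5], [0, 0, 0]]
    - [255, [0, 0, -0.5], [0, 0, 0]]
    - [255, [0, 0, -0.4], [0, 0, 0]]
    - [255, [0, 0, 0], [0, 0, 0]]

```text
clock: 38.72
tool_pos: [595.6, 354.8, 95.0]
ee_rot: [-2.16, 0.12, 2.162]
wrist_force: [-0.7, 0.2, -1.3]
width: 28.1
```

Call:
carry_out:
  increments:
    - [255, [0, 0, -0.5], [0, 0, 0]]
    - [255, [0, 0, -0.5], [0, 0, 0]]
    - [255, [0, 0, -0.3], [0, 0, 0]]
    - [255, [0, 0, 0], [0, 0, 0]]

```text
clock: 39.05
tool_pos: [595.5, 353.9, 80.2]
ee_rot: [-2.16, 0.122, 2.164]
wrist_force: [0.7, 0.3, -0.7]
width: 28.2
```

Run:
```python
from h import *
s=st();c=snap('wrist','w46');clipjaws(c,s)
im=c['image'][100:340,230:430,::-1];cv2.imwrite('pics/w46z.png',cv2.resize(im,None,fx=2.5,fy=2.5,interpolation=cv2.INTER_CUBIC))
```

```text
t 39.05 tcp [595.5 353.9  80.2] yaw_y -96.54 toolx [-0.002  0.001 -1.   ] toolyz -0.001 F [ 0.7  0.3 -0.7] w 28.2 q [-0.57  0.86 -0.01  1.5   0.01  0.78 -2.27]
jaw x 15 inner y 10.5 11.0
jaw x 20 inner y -2.6 -1.1
jaw x 25 inner y -3.2 5.5
jaw x 30 inner y -3.8 6.8
jaw x 35 inner y -4.4 8.2
jaw x 40 inner y -5.1 10.2
jaw x 45 inner y -5.8 11.1
```

View pics/w46z.png

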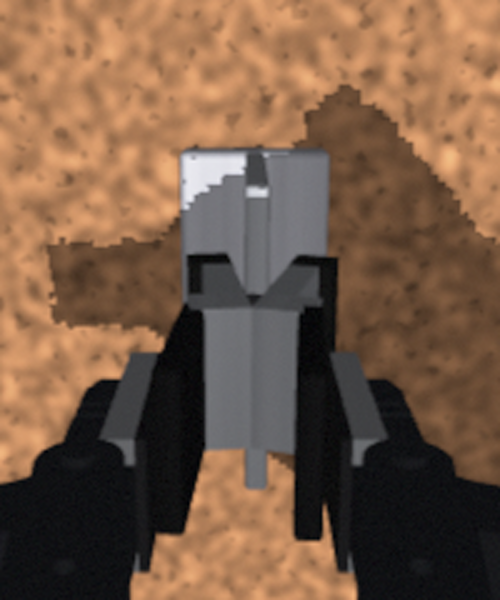

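Call:
carry_out:
  increments:
    - [80, [0, 0, 0], [0, 0, 0]]
    - [0, [0, 0, 0], [0, 0, 0]]
    - [0, [0, 0, 0], [0, 0, 0]]
    - [0, [0, 0, 0], [0, 0, 0]]
    - [0, [0, 0, 0], [0, 0, 0]]
    - [0, [0, 0, 0], [0, 0, 0]]
    - [0, [0, 0, 1.0], [0, 0, 0]]
    - [0, [0, 0, 2.5], [0, 0, 0]]

```text
clock: 39.77
tool_pos: [593.2, 353.9, 113.2]
ee_rot: [-2.156, 0.124, 2.171]
wrist_force: [-0.1, 1.2, 0.2]
width: 85.6
```

Call:
carry_out:
  increments:
    - [0, [-1.0, 0, 3.5], [0, 0, 0]]
    - [0, [-3.0, 0, 3.5], [0, 0, 0]]
    - [0, [-3.0, -0.5, 3.0], [0, 0, 0]]
    - [0, [-3.0, -0.5, 2.0], [0, 0, 0]]
    - [0, [-1.0, 0, 0], [0, 0, 0]]
    - [0, [0, 0, 0], [0, 0, 0]]
    - [0, [0, 0, 0], [0, 0, 0]]

```text
clock: 40.35
tool_pos: [485.5, 344.6, 244.7]
ee_rot: [-2.164, 0.115, 2.152]
wrist_force: [0.1, 0.2, -0.4]
width: 85.1
```

Run:
```python
from h import *
s=st();c=snap('wrist','w47')
W=pts(c);m=near(W,597,352,50,85,125);print(m.sum(),boxfit(W[m]),np.percentile(W[m][:,2],98))
snap('scene','s47');t=snap('top','t47')
W=pts(t);
for n,x,y,a,b in[('handle',437,0,85,105),('clipA',645,152,105,135),('clipB',641,-186,105,135)]:
    m=near(W,x,y,45,a,b);print(n,m.sum(),boxfit(W[m]) if m.sum()>5 else '',)
```

```text
t 40.35 tcp [485.5 344.6 244.7] yaw_y -96.6 toolx [ 0.006  0.008 -1.   ] toolyz -0.009 F [ 0.1  0.2 -0.4] w 85.1 q [-0.66  0.53 -0.01  1.67  0.    0.93 -2.35]
764 (array([596.1, 355.8]), array([34.3, 30.3], dtype=float32), 83.1) 108.40247804078214
handle 78 (array([440.,  -0.]), array([33. , 11.7], dtype=float32), -11.0)
clipA 105 (array([646.3, 152.4]), array([36.6, 31.7], dtype=float32), 86.0)
clipB 92 (array([ 641.8, -183.4]), array([36.9, 29.8], dtype=float32), 82.8)
```

View pics/w47.png

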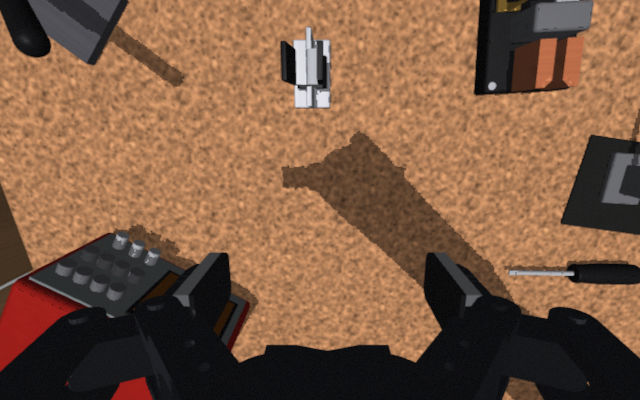

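View pics/s47.png

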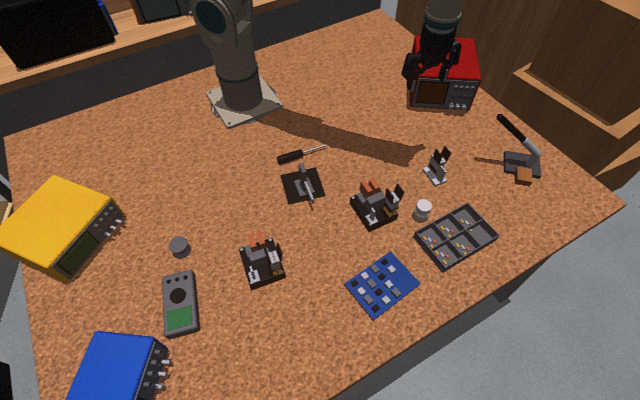

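View pics/t47.png

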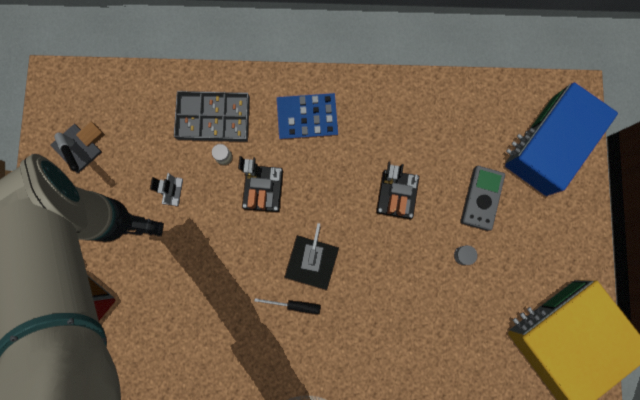

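Call:
carry_out:
  increments:
    - [0, [0, 0, 0], [0, 0, 0]]
    - [0, [0, 0, 0], [0, 0, 0]]
    - [0, [0, 0, 0], [0, 0, 0]]
    - [0, [0, 0, 0], [0, 0, 0]]
    - [0, [0, 0, 0], [0, 0, 0]]
    - [0, [0, 0, 0], [0, 0, 0]]
    - [0, [0, 0, 0], [0, 0, 0]]
    - [0, [0, 0, 0], [0, 0, 0]]

```text
clock: 41.17
tool_pos: [488.6, 341.6, 237.0]
ee_rot: [-2.157, 0.13, 2.161]
wrist_force: [-0.4, 0.1, -0.5]
width: 85.3
```

Run:
```python
from h import *
t=snap('top','t48');W=pts(t)
for n,x,y,a,b in[('handle',437,0,85,105),('clipA',645,152,105,135),('clipB',641,-186,105,135),('clipStrip',597,352,85,125),('jar',683,225,45,60),('spool',453,-370,30,42),('meter',595,-416,25,42)]:
    m=near(W,x,y,100 if n=='meter' else 45,a,b);W0=pts(load('top0'));m0=near(W0,x,y,100 if n=='meter' else 45,a,b);print(n,m.sum(),boxfit(W[m]), 'at start' ,boxfit(W0[m0]) if m0.sum()>5 else '')
gray=cv2.cvtColor(t['image'],cv2.COLOR_RGB2GRAY)
print(env.hand_in())
```

```text
handle 79 (array([440.1,   0. ]), array([33.1, 11.8], dtype=float32), -11.1) at start (array([440.4,   2.1]), array([33.1, 11.8], dtype=float32), 54.7)
clipA 103 (array([646.8, 152.8]), array([36.8, 30.5], dtype=float32), 86.1) at start 
clipB 92 (array([ 641.8, -183.4]), array([35.7, 29.7], dtype=float32), 81.8) at start 
clipStrip 152 (array([596. , 355.1]), array([35.6, 29.6], dtype=float32), 83.1) at start 
jar 221 (array([687.6, 229.2]), array([38.8, 38.6], dtype=float32), 68.2) at start (array([687.3, 229.2]), array([38.1, 37.9], dtype=float32), 24.5)
spool 302 (array([ 455.9, -373. ]), array([44.9, 43.2], dtype=float32), -88.6) at start (array([ 455.9, -373.1]), array([45.4, 43.2], dtype=float32), -88.7)
meter 1796 (array([ 597.7, -418.4]), array([150. ,  75.2], dtype=float32), -14.7) at start (array([ 597.9, -418.7]), array([150.7,  75. ], dtype=float32), -14.5)
the job is handed in; nothing more can be done
None
```

The job is done and handed in at about 41 s of the 210 s allowed; no verdict comes back.

- **Blade tests:** Two contactors were on the bench. I tried the left one first and then the right one. The blade went about 37 mm into both gaps with no contact force, so neither gap was too tight.
- **Clips:** One clip went on each wide brass terminal tab, about 23 mm down over the edge. The third went about 28 mm down over the clip strip.
- **Gauge:** It stands upright on its pad, within about 10 mm of the centre, and had not been knocked when I last looked. I pressed it down with about 14 N when setting it back.
- **Last checks:** All three clips were in place. The jar, spool and meter were within 0.5 mm of where they started. After each clip went on, its contactor still measured within 1 mm of its first position.
- **One disagreement:** The camera's gap readings for each contactor varied by up to about 1 mm between views (left about 8.3 to 9.3 mm, right about 8.0 to 8.7 mm). The blade settled it both times.

No check failed.

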